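# Release and pull the spent filter cassette

### The arm

A 7-joint arm with a two-finger parallel gripper is mounted at the origin on the work surface. World frame = base frame: x ahead of the robot, y to its left, z up, the work surface at z = 0. Lengths are in m, angles in rad, forces in N, time in s.
With the tool pointing down it reaches from about 0.425 to 0.875 m from the base axis. Payload 4.7 kg.
Tool frame: the origin (TCP) lies between the finger pads; the fingertips stand 25 mm ahead of it and the grasp point (between the pads) lies 6 mm ahead of it; x points along the fingers, y is the direction in which the jaws open and shut, and the axes are right-handed (so a half turn about x gives the same grasp; the last joint's range is limited). The gripper opens to 87 mm and grips with 3 to 60 N. Pads are 19 mm wide; open, the fingers measure 117 mm over their backs; the gripper's body (75 mm by 190 mm) begins 51 mm behind the grasp point.
Start: joints at [-1.208, 0.321, -0.07, 1.45, 0.023, 1.371, -0.057], TCP at [0.222, 0.611, 0.213] pointing down, gripper open.
Joint ranges: [-2.86, 2.86], [-0.3, 2.09], [-1.38, 1.24], [0.06, 2.45], [-1.56, 4.7], [0.09, 2.05], [-2.69, 2.69]. Speed limits (rad/s): [2.57, 2.57, 3.14, 3.14, 3.14, 3.14, 3.14].

### API

Orientations are given as a rotation vector (axis times angle).
In Python, from bench import get_state, viewer, ticket gives the robot as it stands.
- The arm moves only by the tool servo_tool, never from a script. Its argument "steps" is a list of rows, each a list of 3 entries, a list of its own where there are three numbers: the shift along the tool's x, y, z in m, then the turn, a rotation vector about the tool's x, y, z in degrees, then the opening, from -1 (shut) to 1 (fully open). In form: [[[dx, dy, dz], [rx, ry, rz], fingers], ...]. A call has 1 to 20 rows; each row is the pose to reach, as a shift and turn from the pose commanded when the call began, along the tool's axes at that moment; what a row does not reach only later rows make up. A row lasts 1/8 s, in which the tool goes at most 62.5 mm and 10.7 degrees, less where a joint would pass 70% of its speed; a pose out of reach is approached as far as the arm can. A call with a gripper value outside its range is refused whole. The fingers move at their own pace and stop on an object; "squeeze" is the grip in N (left out, the last holds). Time passes only in rows, so rows that repeat a pose let the fingers close. It gives the time, the measured TCP pose, the force and the opening at its end, in the units of the state.
- get_state(): the state, without advancing time (a new reading comes with each control period).
- viewer.snapshot(name): name is "scene" or "top"; returns a dict with "color" (400x640x3 uint8, red, green, blue), "z_map" (400x640 float32, m along the optical axis (not along the pixel's ray), 0 where there is no reading), "vfov" (degrees; the focal length in pixels is half the picture's height over the tangent of half this angle, whatever the lens; pixels are square), "cx", "cy" (the principal point, pixels), "world_from_camera" (4x4, takes a point from camera to world coordinates). Camera axes: x right, y down, z forward; pixel columns grow to the right and rows downward; lengths in m; the calibration is good to about 2 mm. A picture is of the moment at which its call begins.
- ticket.job_done(): hands the job in, once; it reports no verdict.
Trained networks look in a picture, given as the dict that the camera call returned (one of the last four; its "shot" number tells which), for a name from the list of things; names that differ only in an ending like _2 or _b are one class to them, and where a whole thing is asked for, a point or a joint stands for the part that bears it (a point fixed in the world has none). Each returns a list of dicts, best first, with "conf" (0 to 1); they miss things now and then, are a little off and sometimes report something else, mostly with a low value. They report only what shows in the picture. A call takes as long as a camera call. They do not tell look-alikes from the thing itself.
- viewer.boxes_of(picture, query): "bbox" ([left, top, right, bottom] in pixels, round what is visible of it).
- viewer.regions_of(picture, query): "pixels" (400x640 bool, what is visible of it) and "bbox" ([left, top, right, bottom] in pixels, round what is visible of it).
The state is a dict: "t": time; "joint_positions": joint angles; "joint_velocities": joint speeds; "tau": joint torques, N m; "eef_pos": TCP position; "eef_rot": TCP orientation; "force": force on the tool from outside, world axes, zero at the start; "wrist_torque": the same for the moment, N m; "opening": opening from 0.0 (shut) to 1.0 (fully open).
Only numpy, scipy, OpenCV 4.12 (cv2) and the standard library are available. Lean on these libraries where they do the work, as an engineer would, in place of code of your own. Each camera call takes 0.05 s, during which the arm holds its last target.

### The job

The spent filter cassette is latched in its stainless housing. Feel under the cassette's front lip for the one of the three studs that gives, push it in until the cassette springs up, and let the cassette come up on its own before you take hold of it. Then lift it out by its grip, set it down gently (do not drop it), upright, inside the steel drip tray and let go; do not press hard on the housing, and leave the glass decanter and the steel beaker standing where they are.

Things in the scene. Friction and masses are not known exactly. Their poses are not given: they have to be found in the camera images.
- dock: Fixed stainless filter housing, 96 x 184 mm, top at z = 132 mm. Origin on the table under the centre of the cassette well; x points from its front to its back, y left seen from the front. Front wall at x = -34 mm, back at 62. A stem with a small dial (to z = 174) stands at x = 49, y = 70. Released, the cassette is pushed up 15 mm by a spring plate and held there; it cannot latch again.
- studs (a point): Fixed point on the housing, at stud-face level: at housing x = -45, y = 0, z = 85 mm, axes as the housing's. Hidden under the lip, three like steel studs, 20 mm wide (y), 24 high, stand 11 mm proud of the front wall, centred here and 45 mm to either side. Two are rigid; one, in any of the three places, is the latch.
- front_wall (a point): Fixed point on the front wall (housing x = -34, y = 0, z = 85 mm). The latch stud slides in (+x) up to 10 mm against a spring (4 N at first, 9 N fully in, plus up to 5 N friction), frees the cassette after 5 to 8.5 mm and springs back when left.
- lip_edge (a point): Middle of the lower front edge of the cassette's lip. Seated, it is 134 mm above the table, 18 mm farther out than the stud faces and 37 mm above the studs' tops, so a stud is reached only by a finger slanting in under the lip, 32 to 45 degrees from vertical, touching the stud at half height or below.
- cassette: Loose filter cassette, 0.36 to 0.56 kg, origin at the centre of its core's flat underside, on which it stands by itself; axes as the housing's. Steel core 50 (x) x 130 (y) x 64 mm high with a 9 mm ledge low on its back; grey plastic head above, x -63 to 36, y -75 to 75, z 64 to 92 mm. Seated, origin 70 mm above the table; released 85; lifted straight up, it is clear of the housing at 134.
- grip (a point): Middle of the top of the cassette's black grip: a rib on the head, 60 mm long in x, 20 mm thick in y, 35 mm high (z 92 to 127 mm above the cassette's origin, x -38 to 22). Cassette's axes.
- tray: Fixed steel drip tray, 150 (x) x 230 (y) x 30 mm high, walls and floor 4 to 5 mm thick. Origin at the centre of its underside. May stand left or right of the housing.
- decanter: Bystander: glass decanter, 80 mm across, 148 mm high, loose, beyond the working area. Origin at the centre of its base.
- beaker: Bystander: thin steel beaker, 66 mm across, 80 mm high, loose, close in front of (on the robot's side of) the drip tray. Origin at the centre of its base.
Mind the look-alikes: they are no part of the job. Leave any red look-alike of the cassette alone.

How it is judged:
By the outcome, as a careful person would: the job done as asked, in the order asked, and still so for the second after the job is handed in, with the robot touching nothing.
It also fails if it takes over 64 s, if anything falls off the work surface, if the arm or the gripper's body presses on something with over 40 N, if the wrist force passes 120 N, or if a joint passes its speed limit or range.

## Working session

There is one attempt and no reset: what is moved stays moved. The work goes in short steps, Python scripts to look and compute and a tool call to move; the robot and the scene stay as the last step left them, time stands still between calls to the robot, and variables do not carry over. Pictures are saved under pics/ and viewed, and the job is handed in when it is done.

Besides the shell and the picture viewer there is one more tool, called after "Request:" as a command line: name --argument value ..., lists and objects as JSON in quotes. servo_tool: Moves the arm, as the interface text tells. Its arguments: {"type":"object","properties":{"steps":{"type":"array"},"squeeze":{"type":"number"}},"required":["steps"]}

```bash
mkdir -p pics; ls
cat > h.py <<'E'
import numpy as np, cv2
from scipy.spatial.transform import Rotation as R
from bench import get_state, viewer, ticket
def snap(n,f):
    s=viewer.snapshot(n); cv2.imwrite('pics/'+f,s['color'][...,::-1]); return s
def cloud(s):
    h,w=s['z_map'].shape; fl=h/2/np.tan(np.radians(s['vfov'])/2)
    u,v=np.meshgrid(np.arange(w),np.arange(h)); z=s['z_map']
    P=np.stack([(u-s['cx'])*z/fl,(v-s['cy'])*z/fl,z],-1)
    T=s['world_from_camera']; W=P@T[:3,:3].T+T[:3,3]; W[z==0]=np.nan; return W
E
python3 - <<'E'
from h import *
print(get_state())
for n in ('scene','top'):
    s=snap(n,n+'0.png'); W=cloud(s); np.savez('pics/'+n+'0.npz',W=W,c=s['color'],T=s['world_from_camera'],v=s['vfov'],cx=s['cx'],cy=s['cy'])
    print(n,s['vfov'],s['cx'],s['cy'],s['world_from_camera'].round(3).tolist())
    for q in ('dock','cassette','grip','tray','decanter','beaker'):
        for r in viewer.regions_of(s,q)[:3]:
            p=W[r['pixels']]; print(q,round(r['conf'],2),np.round(r['bbox']),np.nanmedian(p,0).round(3),np.nanpercentile(p,2,axis=0).round(3),np.nanpercentile(p,98,axis=0).round(3))
E
```

```text
pics
{'t': 0.0, 'joint_positions': array([-1.20790967,  0.32182213, -0.07009075,  1.45165366,  0.02265284,
        1.3707869 , -0.0568719 ]), 'joint_velocities': array([-4.61001570e-04, -2.42078714e-03, -6.09818523e-05, -1.30018469e-03,
       -2.32274199e-03, -6.64066473e-04,  3.60165772e-04]), 'tau': array([ 3.87464306e-04, -4.91284096e+01, -4.03589364e-01, -3.12527239e+01,
       -6.37747790e-02,  4.37710178e-02,  1.87242508e-04]), 'eef_pos': array([0.22201398, 0.61031437, 0.21147286]), 'eef_rot': array([ 0.27215523,  1.55360284, -0.27511208]), 'force': array([-0.22039888,  0.75159745, -0.26564653]), 'wrist_torque': array([ 0.02775085, -0.0194438 ,  0.04365736]), 'opening': 1.0014609614930874}
scene 42.40804845709108 315.6874794220977 194.60406380609322 [[-0.508, 0.648, -0.567, 1.271], [0.861, 0.373, -0.346, 0.494], [-0.012, -0.664, -0.747, 1.028], [0.0, 0.0, 0.0, 1.0]]
dock 0.94 [294. 198. 388. 272.] [0.654 0.183 0.094] [0.565 0.075 0.009] [0.674 0.252 0.166]
cassette 0.86 [363. 282. 454. 352.] [0.749 0.386 0.091] [0.667 0.312 0.005] [0.816 0.459 0.127]
cassette 0.84 [307. 174. 3
[... 1177 characters left out ...]
2] [0.631 0.226 0.199]
cassette 0.15 [331. 136. 359. 172.] [0.777 0.005 0.074] [ 0.752 -0.033 -0.001] [0.818 0.04  0.151]
grip 0.65 [252. 198. 322. 250.] [0.579 0.154 0.164] [0.531 0.084 0.158] [0.63  0.226 0.199]
grip 0.55 [164. 136. 232. 206.] [0.726 0.378 0.093] [0.66  0.314 0.005] [0.804 0.452 0.129]
grip 0.25 [242. 191. 328. 245.] [0.637 0.162 0.133] [0.552 0.067 0.063] [0.661 0.25  0.175]
tray 0.75 [380. 189. 474. 250.] [ 0.606 -0.216  0.005] [ 0.53  -0.325 -0.   ] [ 0.68  -0.098  0.032]
decanter 0.84 [328. 135. 359. 172.] [0.776 0.006 0.076] [ 0.752 -0.031  0.019] [0.804 0.038 0.151]
beaker 0.58 [414. 261. 437. 284.] [ 0.461 -0.194  0.033] [ 0.432 -0.214  0.001] [ 0.489 -0.154  0.083]
```

Run:
```python
import cv2
a=cv2.imread('pics/scene0.png');cv2.imwrite('pics/s0c.png',cv2.resize(a[120:370,150:470],None,fx=2.4,fy=2.4))
a=cv2.imread('pics/top0.png');cv2.imwrite('pics/t0c.png',cv2.resize(a[110:310,150:490],None,fx=2.3,fy=2.3))
```

```text
(no output)
```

View pics/s0c.png

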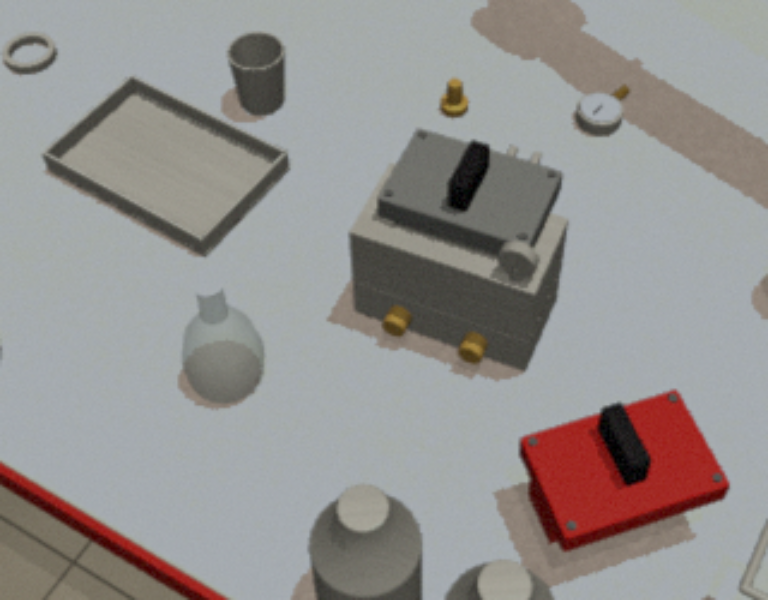

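View pics/t0c.png

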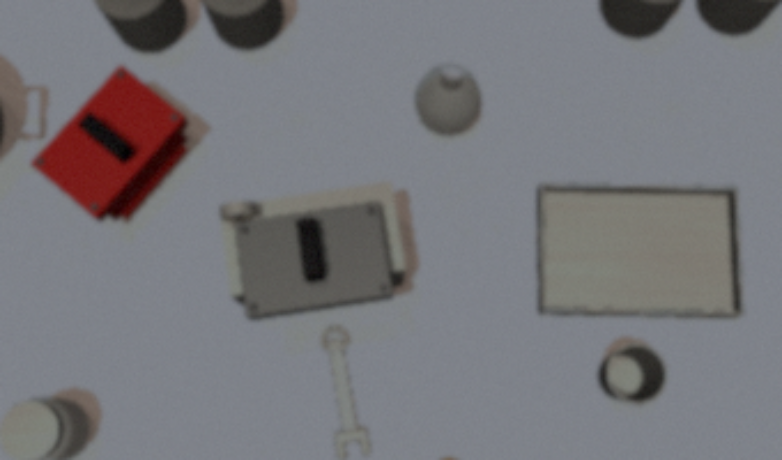

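Run:
```python
import numpy as np,cv2
for n in ('scene','top'):
    d=np.load(f'pics/{n}0.npz'); W=d['W'];c=d['c'].astype(int)
    x,y,z=W[...,0],W[...,1],W[...,2]
    red=(c[...,0]>c[...,1]+60)
    def rect(m,l):
        m=m.astype(np.uint8); k,lab,st,_=cv2.connectedComponentsWithStats(m); m=lab==1+np.argmax(st[1:,4])
        p=W[m]; r=cv2.minAreaRect((p[:,:2]*1000).astype(np.float32)); print(n,l,m.sum(),[np.round(a,1) for a in r],np.median(p[:,2]).round(4))
    near=(abs(x-.6)<.13)&(abs(y-.157)<.15)&~red
    rect(near&(abs(z-.162)<.008),'head')
    rect(near&(z>.18)&(abs(x-.59)<.06)&(abs(y-.157)<.05),'grip')
    rect(near&(z>.12)&(z<.21),'all')
    rect((abs(x-.606)<.12)&(abs(y+.212)<.15)&(z>.02)&(z<.04)&(x>.51),'tray rim')
    rect((abs(x-.606)<.12)&(abs(y+.212)<.15)&(z>.003)&(z<.04)&(x>.51),'tray')
    rect((x<.51)&(x>.41)&(abs(y+.185)<.05)&(z>.01)&(z<.09),'beaker')
    rect((x<.86)&(x>.73)&(abs(y)<.05)&(z>.01)&(z<.17),'dec')
    m=near&(z>.168)&(z<.185)&(x>.62)&(y>.18); print('dial',np.nanmedian(W[m],0),m.sum())
```

```text
scene head 2111 [array([593.2, 161.9]), array([120.3, 163.4]), np.float64(6.2)] 0.1612
scene grip 251 [array([591. , 155.3]), array([61.1, 21.1]), np.float64(5.7)] 0.1953
scene all 4050 [array([597.5, 155.3]), array([128.9, 185.8]), np.float64(7.2)] 0.1596
scene tray rim 683 [array([ 606.3, -214.1]), array([235.1, 155. ]), np.float64(87.3)] 0.0261
scene tray 2406 [array([ 607.2, -213.5]), array([236.2, 156.8]), np.float64(87.2)] 0.0092
scene beaker 638 [array([ 462.9, -186.7]), array([69.4, 63.1]), np.float64(36.0)] 0.0557
scene dec 1274 [array([799.6,   8.5]), array([59.8, 77.2]), np.float64(41.7)] 0.0701
dial [0.63813832 0.23203001 0.17146252] 63
top head 2432 [array([582.4, 155.2]), array([ 99.6, 150. ]), np.float64(7.2)] 0.1634
top grip 245 [array([587.8, 155.6]), array([59.9, 20. ]), np.float64(6.9)] 0.1979
top all 3739 [array([595.6, 156.7]), array([126.2, 184. ]), np.float64(7.2)] 0.1628
top tray rim 616 [array([ 604.3, -212.9]), array([231.4, 150.8]), np.float64(87.0)] 0.0293
top tray 4111 [array([ 602.9, -218. ]), array([251.8, 176.5]), np.float64(87.0)] 0.0058
top beaker 405 [array([ 460.6, -184.2]), array([65.1, 61.4]), np.float64(88.2)] 0.0579
top dec 764 [array([782.8,   3.7]), array([78.4, 64.8]), np.float64(75.7)] 0.0765
dial [0.63448875 0.23084584 0.17267147] 69
```

```bash
cat >> h.py <<'E'
D=np.array([.597,.1566,0]);YAW=7.0
Rd=R.from_euler('z',YAW,degrees=True)
def tool_rot(th,yawdeg,s):  # th slant from vertical, s=+-1 tool y sign
    Ry=R.from_euler('z',yawdeg,degrees=True).as_matrix(); t=np.radians(th)
    x=Ry@[np.sin(t),0,-np.cos(t)]; y=s*Ry@[0,1,0]; return R.from_matrix(np.stack([x,y,np.cross(x,y)],1))
def rel(p,r,st=None):
    st=st or get_state(); r0=R.from_rotvec(st['eef_rot'])
    return np.round(r0.inv().apply(p-st['eef_pos'])*1000,1), np.round((r0.inv()*r).as_rotvec(degrees=True),2)
def tip_pose(C,th,s=1,half=.0095):
    # dock-frame point C = upper front corner of the tip; returns TCP world
    t=np.radians(th); a=np.array([np.sin(t),0,-np.cos(t)]);n=np.array([np.cos(t),0,np.sin(t)])
    return D+Rd.apply(np.array(C)-half*n-.025*a), tool_rot(th,YAW,s)
def show():
    st=get_state(); r0=R.from_rotvec(st['eef_rot']); print('t',round(st['t'],2),'pos',st['eef_pos'].round(4),'dockpos',Rd.inv().apply(st['eef_pos']-D).round(4),'f dock',Rd.inv().apply(st['force']).round(2),'open',round(st['opening'],3),'q',st['joint_positions'].round(2)); return st
E
python3 - <<'E'
from h import *
st=show(); print(R.from_rotvec(st['eef_rot']).as_matrix().round(3))
for s in (1,-1):
    for C in ([-.12,.0,.25],[-.085,0,.08],[-.05,0,.08]):
        p,r=tip_pose(C,45,s); print(s,C,p.round(4),rel(p,r,st))
for n in('scene','top'):
    W=np.load(f'pics/{n}0.npz')['W'].reshape(-1,3); m=(W[:,2]>.1)&(W[:,0]<.7)&(W[:,1]>0)
    Q=np.unique((W[m]//.05).astype(int),axis=0); print(n,[(a*.05).round(2).tolist() for a in Q])
E
```

```text
t 0.7 pos [0.2222 0.6109 0.2126] dockpos [-0.3167  0.4966  0.2126] f dock [ 1.04 -0.21  0.33] open 1.0 q [-1.21  0.32 -0.07  1.45  0.02  1.37 -0.06]
[[ 0.     0.342  0.94 ]
 [ 0.     0.94  -0.342]
 [-1.     0.     0.   ]]
1 [-0.12, 0.0, 0.25] [0.4537 0.139  0.261 ] (array([ -48.4, -364.4,  378.8]), array([-25.57, -44.14,  10.59]))
1 [-0.085, 0, 0.08] [0.4884 0.1433 0.091 ] (array([ 121.6, -348.5,  410. ]), array([-25.57, -44.14,  10.59]))
1 [-0.05, 0, 0.08] [0.5232 0.1475 0.091 ] (array([ 121.6, -332.6,  441.2]), array([-25.57, -44.14,  10.59]))
-1 [-0.12, 0.0, 0.25] [0.4537 0.139  0.261 ] (array([ -48.4, -364.4,  378.8]), array([142.7 ,  14.17,  59.1 ]))
-1 [-0.085, 0, 0.08] [0.4884 0.1433 0.091 ] (array([ 121.6, -348.5,  410. ]), array([142.7 ,  14.17,  59.1 ]))
-1 [-0.05, 0, 0.08] [0.5232 0.1475 0.091 ] (array([ 121.6, -332.6,  441.2]), array([142.7 ,  14.17,  59.1 ]))
scene [[-0.8, 0.5, 0.1], [-0.75, 0.5, 0.1], [-0.75, 0.55, 0.1], [-0.7, 0.3, 0.1], [-0.7, 0.35, 0.1], [-0.7, 0.5, 0.1], [-0.7, 0.55, 0.1], [-0.7, 0.55, 0.15], [-0.7, 0.6, 0.1], [-0.65, 0.25, 0.1], [-0.65, 0.3, 0.1], 
[... 2043 characters left out ...]
], [0.35, 0.4, 0.1], [0.35, 0.45, 0.1], [0.4, 0.4, 0.1], [0.4, 0.45, 0.1], [0.5, 0.05, 0.1], [0.5, 0.05, 0.15], [0.5, 0.1, 0.1], [0.5, 0.1, 0.15], [0.5, 0.15, 0.1], [0.5, 0.15, 0.15], [0.5, 0.2, 0.1], [0.5, 0.2, 0.15], [0.55, 0.05, 0.1], [0.55, 0.05, 0.15], [0.55, 0.1, 0.15], [0.55, 0.1, 0.2], [0.55, 0.15, 0.15], [0.55, 0.15, 0.2], [0.55, 0.2, 0.1], [0.55, 0.2, 0.15], [0.6, 0.05, 0.1], [0.6, 0.05, 0.15], [0.6, 0.1, 0.1], [0.6, 0.1, 0.15], [0.6, 0.15, 0.1], [0.6, 0.15, 0.15], [0.6, 0.15, 0.2], [0.6, 0.2, 0.1], [0.6, 0.2, 0.15], [0.6, 0.25, 0.1], [0.65, 0.05, 0.1], [0.65, 0.1, 0.1], [0.65, 0.15, 0.1], [0.65, 0.2, 0.1], [0.65, 0.55, 0.1], [0.65, 0.55, 0.15], [0.65, 0.6, 0.1], [0.65, 0.6, 0.15]]
```

Request:
servo_tool --steps '[[[-0.05, -0.01, 0.01], [0, 0, 0], -1], [[-0.09, -0.04, 0.04], [0, 0, 0], -1], [[-0.09, -0.08, 0.08], [-2, -4, 1], -1], [[-0.09, -0.12, 0.125], [-5, -9, 2], -1], [[-0.09, -0.16, 0.165], [-8, -14, 3], -1], [[-0.09, -0.2, 0.21], [-11, -20, 5], -1], [[-0.09, -0.24, 0.25], [-14, -25, 6], -1], [[-0.08, -0.28, 0.29], [-18, -31, 7.5], -1], [[-0.07, -0.32, 0.33], [-21, -37, 9], -1], [[-0.06, -0.345, 0.36], [-24, -41, 10], -1], [[-0.05, -0.364, 0.379], [-25.6, -44.1, 10.6], -1], [[-0.05, -0.364, 0.379], [-25.6, -44.1, 10.6], -1], [[-0.05, -0.364, 0.379], [-25.6, -44.1, 10.6], -1]]' --squeeze 15

```text
t: 2.33
eef_pos: [0.4328, 0.2097, 0.1307]
eef_rot: [-0.053, 1.054, 0.058]
force: [1.5, -2.0, 0.4]
opening: 0.002
```

Run:
```python
from h import *
st=show(); print(R.from_rotvec(st['eef_rot']).as_matrix().round(3))
for C in ([-.12,0,.25],[-.12,0,.078],[-.06,0,.078],[-.045,0,.078]):
    p,r=tip_pose(C,45); print(C,p.round(4),rel(p,r,st))
snap('scene','s1.png')
```

```text
t 2.33 pos [0.4328 0.2097 0.1307] dockpos [-0.1565  0.0728  0.1307] f dock [ 1.2  -2.2   0.38] open 0.002 q [-0.79 -0.3   0.02  2.35  0.51  0.76  0.56]
[[ 0.493 -0.073  0.867]
 [ 0.022  0.997  0.071]
 [-0.87  -0.016  0.493]]
[-0.12, 0, 0.25] [0.4537 0.139  0.261 ] (array([-104.5,  -74.2,   77.3]), array([ -1.69, -15.46,   2.45]))
[-0.12, 0, 0.078] [0.4537 0.139  0.089 ] (array([ 45.1, -71.4,  -7.5]), array([ -1.69, -15.46,   2.45]))
[-0.06, 0, 0.078] [0.5132 0.1463 0.089 ] (array([ 74.6, -68.4,  44.6]), array([ -1.69, -15.46,   2.45]))
[-0.045, 0, 0.078] [0.5281 0.1481 0.089 ] (array([ 82. , -67.7,  57.7]), array([ -1.69, -15.46,   2.45]))
```

View pics/s1.png

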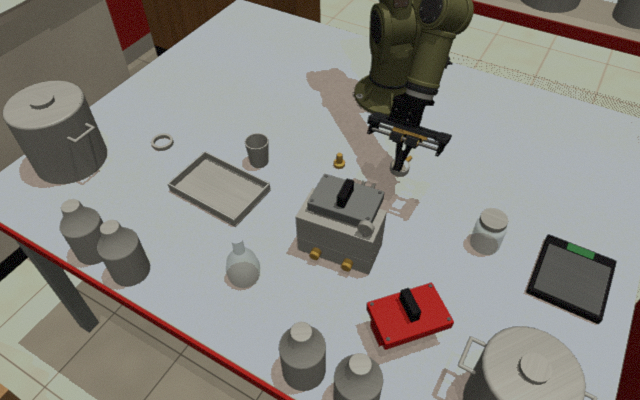

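Run:
```python
from h import *
st=get_state()
for C in ([-.08,0,.1],[-.08,0,.08]):
  for th in (40,45):
    p,r=tip_pose(C,th); print(C,th,p.round(4),rel(p,r,st))
```

```text
[-0.08, 0, 0.1] 40 [0.4944 0.144  0.113 ] (array([ 38.3, -62.2,  47.7]), array([ -2.15, -11.34,   2.71]))
[-0.08, 0, 0.1] 45 [0.4934 0.1439 0.111 ] (array([ 39.6, -62.2,  45.8]), array([ -2.03, -16.34,   2.81]))
[-0.08, 0, 0.08] 40 [0.4944 0.144  0.093 ] (array([ 55.8, -61.9,  38.1]), array([ -2.15, -11.34,   2.71]))
[-0.08, 0, 0.08] 45 [0.4934 0.1439 0.091 ] (array([ 57.1, -61.9,  36.2]), array([ -2.03, -16.34,   2.81]))
```

Request:
servo_tool --steps '[[[0.01, -0.02, 0.015], [-1, -4, 1], -1], [[0.02, -0.04, 0.03], [-1, -8, 2], -1], [[0.04, -0.062, 0.046], [-2, -12, 2.8], -1], [[0.04, -0.062, 0.046], [-2, -16, 2.8], -1], [[0.04, -0.062, 0.046], [-2, -16, 2.8], -1], [[0.04, -0.062, 0.046], [-2, -16, 2.8], -1]]'

```text
t: 3.12
eef_pos: [0.5195, 0.1648, 0.1227]
eef_rot: [-0.052, 0.81, 0.116]
force: [0.5, 0.1, -0.1]
opening: 0.008
```

Run:
```python
from h import *
st=show(); print(R.from_rotvec(st['eef_rot']).as_matrix().round(3))
for C in ([-.08,0,.1],[-.08,0,.08]):
  for th in (40,45):
    p,r=tip_pose(C,th); print(C,th,p.round(4),rel(p,r,st))
```

```text
t 3.12 pos [0.5195 0.1648 0.1227] dockpos [-0.076   0.0176  0.1227] f dock [ 0.49  0.05 -0.11] open 0.008 q [ 0.21 -0.3  -0.69  2.45  0.38  0.23  0.83]
[[ 0.684 -0.123  0.719]
 [ 0.083  0.992  0.09 ]
 [-0.725 -0.002  0.689]]
[-0.08, 0, 0.1] 40 [0.4944 0.144  0.113 ] (array([-11.8, -17.6, -26.6]), array([0.11, 3.54, 0.03]))
[-0.08, 0, 0.1] 45 [0.4934 0.1439 0.111 ] (array([-11. , -17.6, -28.8]), array([ 0.11, -1.46,  0.03]))
[-0.08, 0, 0.08] 40 [0.4944 0.144  0.093 ] (array([  2.7, -17.6, -40.3]), array([0.11, 3.54, 0.03]))
[-0.08, 0, 0.08] 45 [0.4934 0.1439 0.091 ] (array([  3.5, -17.6, -42.5]), array([ 0.11, -1.46,  0.03]))
```

Run:
```python
from h import *
st=get_state()
for C in ([-.06,0,.1],[-.06,0,.078],[-.05,0,.078]):
  for th in (42,45):
    p,r=tip_pose(C,th); print(C,th,p.round(4),rel(p,r,st))
```

```text
[-0.06, 0, 0.1] 42 [0.5138 0.1464 0.1122] (array([  2.2, -17.6, -13. ]), array([0.11, 1.54, 0.03]))
[-0.06, 0, 0.1] 45 [0.5132 0.1463 0.111 ] (array([  2.7, -17.6, -14.3]), array([ 0.11, -1.46,  0.03]))
[-0.06, 0, 0.078] 42 [0.5138 0.1464 0.0902] (array([ 18.2, -17.6, -28.1]), array([0.11, 1.54, 0.03]))
[-0.06, 0, 0.078] 45 [0.5132 0.1463 0.089 ] (array([ 18.7, -17.6, -29.4]), array([ 0.11, -1.46,  0.03]))
[-0.05, 0, 0.078] 42 [0.5238 0.1476 0.0902] (array([ 25.1, -17.6, -20.9]), array([0.11, 1.54, 0.03]))
[-0.05, 0, 0.078] 45 [0.5232 0.1475 0.089 ] (array([ 25.6, -17.6, -22.2]), array([ 0.11, -1.46,  0.03]))
```

Request:
servo_tool --steps '[[[0.003, -0.009, -0.014], [0, -0.5, 0], -1], [[0.003, -0.0176, -0.0145], [0, -1.4, 0], -1], [[0.008, -0.0176, -0.02], [0, -1.4, 0], -1], [[0.019, -0.0176, -0.029], [0, -1.4, 0], -1], [[0.019, -0.0176, -0.029], [0, -1.4, 0], -1], [[0.019, -0.0176, -0.029], [0, -1.4, 0], -1]]'

```text
t: 3.88
eef_pos: [0.5333, 0.158, 0.0958]
eef_rot: [-0.055, 0.804, 0.115]
force: [-0.2, 0.7, 0.6]
opening: 0.005
```

Run:
```python
from h import *
st=show(); print(R.from_rotvec(st['eef_rot']).as_matrix().round(3))
s=snap('scene','s2.png');t=snap('top','t2.png')
a=s['color'][...,::-1];cv2.imwrite('pics/s2c.png',cv2.resize(a[100:300,230:430],None,fx=3,fy=3))
for C in ([-.06,0,.078],[-.05,0,.078]):
  for th in (42,45):
    p,r=tip_pose(C,th); print(C,th,p.round(4),rel(p,r,st))
```

```text
t 3.88 pos [0.5333 0.158  0.0958] dockpos [-0.0631  0.0092  0.0958] f dock [-0.16  0.69  0.58] open 0.005 q [ 0.66 -0.3  -1.08  2.45 -0.07  0.11  1.27]
[[ 0.688 -0.124  0.715]
 [ 0.082  0.992  0.093]
 [-0.721 -0.005  0.693]]
[-0.06, 0, 0.078] 42 [0.5138 0.1464 0.0902] (array([-10.3,  -9.1, -18.9]), array([0.27, 1.87, 0.14]))
[-0.06, 0, 0.078] 45 [0.5132 0.1463 0.089 ] (array([ -9.8,  -9.1, -20.2]), array([ 0.27, -1.13,  0.14]))
[-0.05, 0, 0.078] 42 [0.5238 0.1476 0.0902] (array([ -3.4,  -9.1, -11.6]), array([0.27, 1.87, 0.14]))
[-0.05, 0, 0.078] 45 [0.5232 0.1475 0.089 ] (array([ -2.9,  -9.1, -13. ]), array([ 0.27, -1.13,  0.14]))
```

View pics/s2c.png

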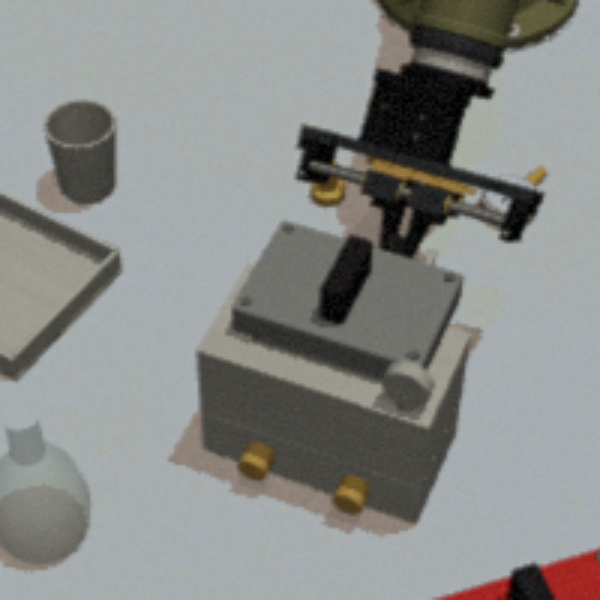

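View pics/t2.png

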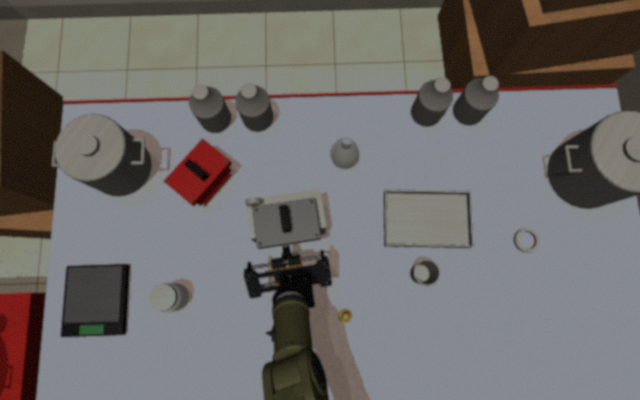

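Run:
```python
from h import *
st=get_state(); r0=R.from_rotvec(st['eef_rot'])
for n in('scene','top'):
    W=cloud(viewer.snapshot(n)).reshape(-1,3); W=W[~np.isnan(W[:,0])]
    W=W[(W[:,0]<.535)|(W[:,2]>.175)]
    Q=r0.inv().apply(W-st['eef_pos'])*1000
    Q=Q[(abs(Q[:,1])<110)&(Q[:,0]<30)&(Q[:,0]>-250)&(abs(Q[:,2])<120)&(W[:,2]>.02)]
    for lo in range(-250,30,10):
        q=Q[(Q[:,0]>=lo)&(Q[:,0]<lo+10)]
        if len(q)>3: 
            m=abs(q[:,1])<45
            print(n,lo,len(q),'y',np.percentile(q[:,1],[2,98]).round(),'z',np.percentile(q[:,2],[2,50,98]).round(), 'zmid',np.percentile(q[m,2],[2,98]).round() if m.any() else '')
```

```text
scene -250 137 y [-31.  36.] z [ 5. 31. 39.] zmid [ 5. 39.]
scene -240 139 y [-30.  36.] z [ 2. 30. 38.] zmid [ 2. 38.]
scene -230 138 y [-32.  37.] z [ 5. 32. 42.] zmid [ 5. 42.]
scene -220 144 y [-32.  37.] z [ 3. 31. 41.] zmid [ 3. 41.]
scene -210 142 y [-31.  37.] z [ 5. 29. 40.] zmid [ 5. 40.]
scene -200 119 y [-28.  31.] z [ 3. 27. 35.] zmid [ 3. 35.]
scene -190 133 y [-31.  37.] z [ 5. 31. 41.] zmid [ 5. 41.]
scene -180 150 y [-46.  33.] z [-18.  35.  40.] zmid [-19.  40.]
scene -170 145 y [-49.  17.] z [-18.  22.  40.] zmid [-18.  40.]
scene -160 137 y [-48.  17.] z [-18.  21.  26.] zmid [-18.  26.]
scene -150 138 y [-47.  17.] z [-19.  21.  25.] zmid [-19.  25.]
scene -140 136 y [-48.  17.] z [-18.  20.  26.] zmid [-18.  27.]
scene -130 176 y [-76.  89.] z [-21.  24.  37.] zmid [-21.  29.]
scene -120 340 y [-89.  95.] z [ 7. 27. 40.] zmid [20. 29.]
scene -110 264 y [-89.  93.] z [-29.  24.  40.] zmid [-22.  39.]
scene -100 324 y [-83.  87.] z [-28.  34.  41.] zmid [-25.  42.]
scene -90 219 y [-84.  87.] z [-28.  34.  41.] zmid [-22.  41.]
scene -80 98 y [-79.  87.] z [-9. 13
[... 1184 characters left out ...]
.  17.] z [16. 23. 27.] zmid [16. 27.]
top -130 1064 y [-91.  94.] z [-33.   9.  37.] zmid [-22.  28.]
top -120 237 y [-87.  91.] z [-20.  26.  39.] zmid [-20.  28.]
top -110 292 y [-86.  87.] z [-23.  31.  40.] zmid [-17.  40.]
top -100 289 y [-80.  81.] z [-29.  33.  40.] zmid [-28.  40.]
top -90 49 y [-83.  87.] z [30. 38. 39.] zmid [33. 39.]
top -70 8 y [2. 8.] z [-6.  3. 12.] zmid [-6. 12.]
top -60 75 y [-18.  49.] z [ -2.  89. 100.] zmid [ -3. 100.]
top -50 191 y [-19.  63.] z [ 10.  50. 107.] zmid [ 10. 107.]
top -40 103 y [-20.  59.] z [  8.  98. 117.] zmid [  7. 117.]
top -30 46 y [-20.  10.] z [  9. 111. 120.] zmid [  9. 120.]
top -20 17 y [-16.  10.] z [-1. 11. 76.] zmid [-1. 76.]
```

Run:
```python
from h import *
st=get_state()
for T in ([-.065,0,.09],[-.065,0,.08]):
  for th in (35,37,40):
    p,r=tip_pose(T,th,half=0); print(T,th,p.round(4),rel(p,r,st))
```

```text
[-0.065, 0, 0.09] 35 [0.5183 0.1469 0.1105] (array([-22. ,  -9.6,  -1.4]), array([0.29, 8.88, 0.13]))
[-0.065, 0, 0.09] 37 [0.5176 0.1468 0.11  ] (array([-22.1,  -9.6,  -2.3]), array([0.3 , 6.88, 0.12]))
[-0.065, 0, 0.09] 40 [0.5165 0.1467 0.1092] (array([-22.2,  -9.6,  -3.6]), array([0.3 , 3.88, 0.12]))
[-0.065, 0, 0.08] 35 [0.5183 0.1469 0.1005] (array([-14.8,  -9.6,  -8.4]), array([0.29, 8.88, 0.13]))
[-0.065, 0, 0.08] 37 [0.5176 0.1468 0.1   ] (array([-14.9,  -9.6,  -9.2]), array([0.3 , 6.88, 0.12]))
[-0.065, 0, 0.08] 40 [0.5165 0.1467 0.0992] (array([-15. ,  -9.6, -10.5]), array([0.3 , 3.88, 0.12]))
```

Request:
servo_tool --steps '[[[-0.008, -0.004, 0], [0, 2, 0], -1], [[-0.015, -0.008, -0.004], [0, 5, 0], -1], [[-0.018, -0.0096, -0.005], [0.3, 7.9, 0], -1], [[-0.018, -0.0096, -0.005], [0.3, 7.9, 0], -1], [[-0.018, -0.0096, -0.005], [0.3, 7.9, 0], -1]]'

```text
t: 4.7
eef_pos: [0.5181, 0.1462, 0.1042]
eef_rot: [-0.059, 0.942, 0.11]
force: [-0.4, -0.1, -0.3]
opening: 0.005
```

Run:
```python
from h import *
st=show(); print(R.from_rotvec(st['eef_rot']).as_matrix().round(3))
for T in ([-.065,0,.09],[-.065,0,.08]):
  for th in (35,37,40):
    p,r=tip_pose(T,th,half=0); print(T,th,p.round(4),rel(p,r,st))
```

```text
t 4.7 pos [0.5181 0.1462 0.1042] dockpos [-0.0796 -0.0007  0.1042] f dock [-0.37 -0.03 -0.3 ] open 0.005 q [ 0.47 -0.27 -0.84  2.37 -0.08  0.35  1.35]
[[ 0.583 -0.119  0.804]
 [ 0.068  0.993  0.098]
 [-0.81  -0.002  0.587]]
[-0.065, 0, 0.09] 35 [0.5183 0.1469 0.1105] (array([-5. ,  0.7,  3.9]), array([-0.04,  0.94,  0.19]))
[-0.065, 0, 0.09] 37 [0.5176 0.1468 0.11  ] (array([-5. ,  0.7,  3. ]), array([-0.04, -1.06,  0.19]))
[-0.065, 0, 0.09] 40 [0.5165 0.1467 0.1092] (array([-4.9,  0.7,  1.7]), array([-0.03, -4.06,  0.19]))
[-0.065, 0, 0.08] 35 [0.5183 0.1469 0.1005] (array([ 3.1,  0.7, -2. ]), array([-0.04,  0.94,  0.19]))
[-0.065, 0, 0.08] 37 [0.5176 0.1468 0.1   ] (array([ 3.1,  0.7, -2.8]), array([-0.04, -1.06,  0.19]))
[-0.065, 0, 0.08] 40 [0.5165 0.1467 0.0992] (array([ 3.2,  0.7, -4.1]), array([-0.03, -4.06,  0.19]))
```

Request:
servo_tool --steps '[[[0.005, 0.0, 0.0], [0, 0, 0], -1], [[0.0092, 0.0005, 0.0007], [0, 0, 0.2], -1], [[0.0105, 0.0005, 0.0024], [0, 0, 0.2], -1], [[0.011, 0.0005, 0.0032], [0, 0, 0.2], -1], [[0.011, 0.0005, 0.0032], [0, 0, 0.2], -1]]'

```text
t: 5.32
eef_pos: [0.5276, 0.1474, 0.0976]
eef_rot: [-0.056, 0.942, 0.112]
force: [-0.2, -1.0, -0.1]
opening: 0.007
```

```bash
cat >> h.py <<'E'
def tipd():
    st=show(); a=R.from_rotvec(st['eef_rot']).as_matrix()[:,0]; print('tip dock mm',(Rd.inv().apply(st['eef_pos']+.025*a-D)*1000).round(1),'th',np.degrees(np.arccos(-a[2])).round(1)); return st
E
python3 -c "
from h import *
tipd()"
```

```text
t 5.33 pos [0.5276 0.1474 0.0976] dockpos [-0.07   -0.0007  0.0976] f dock [-0.27 -0.95 -0.12] open 0.007 q [ 0.52 -0.23 -0.89  2.36 -0.04  0.32  1.31]
tip dock mm [-55.3  -0.7  77.4] th 35.9
```

Request:
servo_tool --steps '[[[0.0006, 0, 0.0008], [0, 0, 0], -1], [[0.0012, 0, 0.0016], [0, 0, 0], -1], [[0.0018, 0, 0.0024], [0, 0, 0], -1], [[0.0018, 0, 0.0024], [0, 0, 0], -1]]'

```text
t: 5.82
eef_pos: [0.5305, 0.1479, 0.0975]
eef_rot: [-0.056, 0.942, 0.112]
force: [0.7, 0.2, -0.2]
opening: -0.0
```

Request:
servo_tool --steps '[[[0.0006, 0, 0.0008], [0, 0, 0], -1], [[0.0012, 0, 0.0016], [0, 0, 0], -1], [[0.0012, 0, 0.0016], [0, 0, 0], -1]]'

```text
t: 6.2
eef_pos: [0.5325, 0.1481, 0.0975]
eef_rot: [-0.056, 0.942, 0.112]
force: [-0.0, 0.7, 0.4]
opening: 0.004
```

```bash
python3 -c "
from h import *
tipd()"
```

```text
t 6.2 pos [0.5325 0.1481 0.0975] dockpos [-0.065  -0.0006  0.0975] f dock [0.05 0.73 0.45] open 0.004 q [ 0.54 -0.22 -0.91  2.35 -0.02  0.32  1.3 ]
tip dock mm [-50.4  -0.6  77.3] th 35.9
```

Request:
servo_tool --steps '[[[0.0006, 0, 0.0008], [0, 0, 0], -1], [[0.0012, 0, 0.0016], [0, 0, 0], -1], [[0.0012, 0, 0.0016], [0, 0, 0], -1]]'

```text
t: 6.58
eef_pos: [0.5345, 0.1484, 0.0975]
eef_rot: [-0.056, 0.942, 0.112]
force: [-0.9, -0.6, 0.3]
opening: 0.006
```

Request:
servo_tool --steps '[[[0.0006, 0, 0.0008], [0, 0, 0], -1], [[0.0012, 0, 0.0016], [0, 0, 0], -1], [[0.0012, 0, 0.0016], [0, 0, 0], -1]]'

```text
t: 6.95
eef_pos: [0.5365, 0.1486, 0.0974]
eef_rot: [-0.056, 0.942, 0.112]
force: [-0.2, -0.4, 0.5]
opening: 0.009
```

Request:
servo_tool --steps '[[[0.0006, 0, 0.0008], [0, 0, 0], -1], [[0.0012, 0, 0.0016], [0, 0, 0], -1], [[0.0012, 0, 0.0016], [0, 0, 0], -1]]'

```text
t: 7.32
eef_pos: [0.5385, 0.1488, 0.0974]
eef_rot: [-0.056, 0.942, 0.112]
force: [0.3, -0.2, 0.8]
opening: 0.002
```

Request:
servo_tool --steps '[[[0.0006, 0, 0.0008], [0, 0, 0], -1], [[0.0012, 0, 0.0016], [0, 0, 0], -1], [[0.0012, 0, 0.0016], [0, 0, 0], -1]]'

```text
t: 7.7
eef_pos: [0.5405, 0.1491, 0.0974]
eef_rot: [-0.056, 0.942, 0.112]
force: [-0.7, 0.2, 0.8]
opening: 0.005
```

```bash
python3 -c "
from h import *
tipd()
s=snap('scene','s3.png');t=snap('top','t3.png')
a=s['color'][...,::-1];cv2.imwrite('pics/s3c.png',cv2.resize(a[100:300,230:430],None,fx=3,fy=3))
a=t['color'][...,::-1];cv2.imwrite('pics/t3c.png',cv2.resize(a[170:310,210:370],None,fx=4,fy=4))
"
```

```text
t 7.7 pos [0.5405 0.1491 0.0974] dockpos [-0.057  -0.0005  0.0974] f dock [-0.71  0.25  0.84] open 0.005 q [ 0.58 -0.19 -0.94  2.34  0.02  0.31  1.27]
tip dock mm [-42.4  -0.5  77.2] th 35.9
```

View pics/s3c.png

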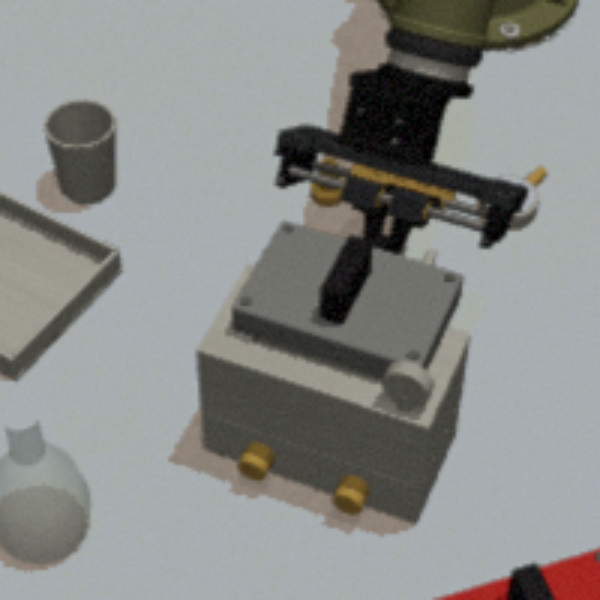

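View pics/t3c.png

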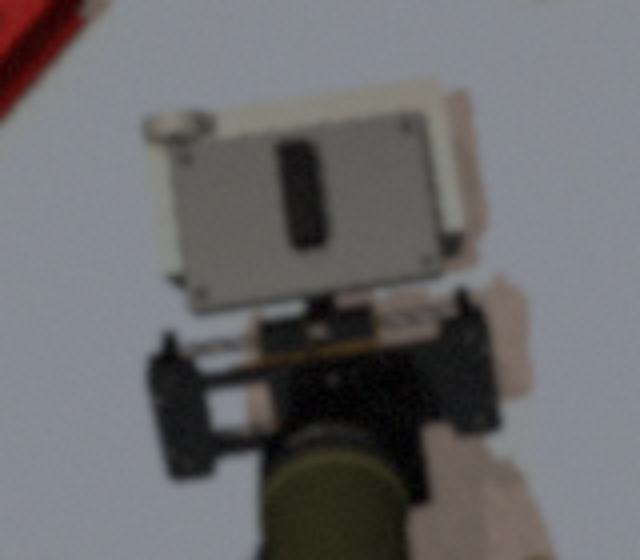

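Request:
servo_tool --steps '[[[0.0006, 0, 0.0008], [0, 0, 0], -1], [[0.0012, 0, 0.0016], [0, 0, 0], -1], [[0.0012, 0, 0.0016], [0, 0, 0], -1]]'

```text
t: 8.18
eef_pos: [0.5424, 0.1493, 0.0973]
eef_rot: [-0.056, 0.942, 0.112]
force: [-0.4, 0.0, -0.1]
opening: 0.004
```

Request:
servo_tool --steps '[[[0.0006, 0, 0.0008], [0, 0, 0], -1], [[0.0012, 0, 0.0016], [0, 0, 0], -1], [[0.0012, 0, 0.0016], [0, 0, 0], -1]]'

```text
t: 8.55
eef_pos: [0.5444, 0.1496, 0.0973]
eef_rot: [-0.056, 0.942, 0.112]
force: [-0.7, 1.0, 1.3]
opening: 0.005
```

```bash
python3 -c "
from h import *
tipd()
"
```

```text
t 8.55 pos [0.5444 0.1496 0.0973] dockpos [-0.053  -0.0006  0.0973] f dock [-0.55  1.03  1.29] open 0.005 q [ 0.6  -0.18 -0.96  2.33  0.04  0.31  1.26]
tip dock mm [-38.4  -0.6  77.1] th 35.9
```

Run:
```python
from h import *
st=get_state(); r0=R.from_rotvec(st['eef_rot'])
for n in ('scene','top'):
    s=viewer.snapshot(n);W=cloud(s);x,y,z=[W[...,i] for i in range(3)]
    L=Rd.inv().apply((W-D).reshape(-1,3)).reshape(W.shape)*1000
    m=(abs(L[...,0]+15)<40)&(abs(L[...,1])<65)&(abs(L[...,2]-165)<20)
    print(n,'head z',np.nanmedian(L[m][:,2]))
    # lip front edge
    m=(abs(L[...,1])<70)&(abs(L[...,1])>25)&(abs(L[...,2]-162)<6)&(L[...,0]<0); print('lip front x',np.percentile(L[m][:,0],[0.5,2,5]))
    # dock walls low
    m=(abs(L[...,0])<150)&(abs(L[...,1])<110)&(L[...,2]<128)&(L[...,2]>15)
    q=L[m]; print('walls x',np.percentile(q[:,0],[1,50,99]).round(1),'y',np.percentile(q[:,1],[1,50,99]).round(1))
    m=(L[...,0]<-30)&(L[...,0]>-130)&(abs(L[...,1])<80)&(L[...,2]<158)&(L[...,2]>60)
    Q=r0.inv().apply(W[m]-st['eef_pos'])*1000; q=Q[np.argsort(-Q[:,0])][:12]; print(q.round(0).tolist())
```

```text
scene head z 161.38640554384796
lip front x [-131.68560007 -129.22464462 -125.81363029]
walls x [-24.8  61.7  82.4] y [-91.2  12.3  91.2]
[[-14.0, 76.0, 32.0], [-15.0, 78.0, 32.0], [-15.0, 75.0, 37.0], [-20.0, 74.0, 41.0], [-25.0, 75.0, 38.0], [-28.0, 75.0, 41.0], [-28.0, 75.0, 32.0], [-31.0, 75.0, 34.0], [-31.0, 74.0, 23.0], [-31.0, 75.0, 47.0], [-33.0, 74.0, 35.0], [-34.0, 74.0, 48.0]]
top head z 163.57094766782927
lip front x [-132.42752562 -129.76149116  -63.45410222]
walls x [-64.7 -35.4  30.8] y [-91.2 -80.8  91.2]
[[36.0, -78.0, -4.0], [19.0, -78.0, 8.0], [11.0, -78.0, 15.0], [-4.0, -78.0, 25.0], [-8.0, -75.0, 28.0], [-17.0, -75.0, 35.0], [-18.0, -78.0, 40.0], [-18.0, -78.0, 38.0], [-19.0, -76.0, 39.0], [-19.0, -78.0, 36.0], [-23.0, 2.0, 5.0], [-30.0, 2.0, 6.0]]
```

Request:
servo_tool --steps '[[[0, 0, -0.0007], [0, -1.5, 0], -1], [[0, 0, -0.0013], [0, -3, 0], -1], [[0, 0, -0.0013], [0, -3, 0], -1]]'

```text
t: 9.02
eef_pos: [0.5426, 0.1491, 0.0959]
eef_rot: [-0.054, 0.891, 0.113]
force: [-0.1, 0.1, 0.1]
opening: 0.005
```

Request:
servo_tool --steps '[[[0.0006, 0, 0.0008], [0, 0, 0], -1], [[0.0012, 0, 0.0016], [0, 0, 0], -1], [[0.0012, 0, 0.0016], [0, 0, 0], -1]]'

```text
t: 9.4
eef_pos: [0.5456, 0.1498, 0.0968]
eef_rot: [-0.053, 0.89, 0.113]
force: [0.1, -0.1, 0.0]
opening: 0.006
```

```bash
python3 -c "
from h import *
tipd()
"
```

```text
t 9.4 pos [0.5456 0.1498 0.0968] dockpos [-0.0519 -0.0005  0.0968] f dock [ 0.12 -0.12  0.  ] open 0.006 q [ 0.61 -0.21 -0.98  2.37  0.05  0.23  1.23]
tip dock mm [-36.1  -0.5  77.4] th 39.0
```

```bash
python3 - <<'E'
import numpy as np
from scipy.spatial.transform import Rotation as R
p=np.array([.222,.6109,.2126]); r=R.from_rotvec([0.27215523,1.55360284,-0.27511208])
for n in('scene','top'):
    W=np.load(f'pics/{n}0.npz')['W'].reshape(-1,3); W=W[W[:,2]>.1]
    Q=r.inv().apply(W-p)*1000; Q=Q[(abs(Q[:,1])<110)&(abs(Q[:,2])<60)]
    print(n,len(Q))
    for lo in range(-140,40,10):
        q=Q[(Q[:,0]>=lo)&(Q[:,0]<lo+10)]
        if len(q): print(lo,len(q),'y',np.percentile(q[:,1],[0,25,75,100]).round(),'z',np.percentile(q[:,2],[0,50,100]).round())
E
python3 -c "
import cv2
a=cv2.imread('pics/s1.png');cv2.imwrite('pics/s1c.png',cv2.resize(a[90:200,350:470],None,fx=5,fy=5))
a=cv2.imread('pics/scene0.png');cv2.imwrite('pics/s0d.png',cv2.resize(a[60:220,430:600],None,fx=4,fy=4))"
```

```text
scene 3592
-140 191 y [-50. -32.   5.  17.] z [-21.  22.  28.]
-130 449 y [-94. -74.   3.  48.] z [-35.  21.  40.]
-120 495 y [-94. -74.  14.  51.] z [-36.  25.  42.]
-110 235 y [-93. -64.   2.  62.] z [-21.  27.  42.]
-100 354 y [-87. -48.  32.  68.] z [-30.  34.  44.]
-90 130 y [-86. -66.  51.  71.] z [-1. 37. 43.]
-80 14 y [-83. -50. -48. -48.] z [-11.   7.  37.]
-70 21 y [-57. -52. -48.  58.] z [ 1. 12. 15.]
-60 81 y [-57. -49.  50.  58.] z [-12.  11.  15.]
-50 54 y [-56. -47.  49.  56.] z [-8. 11. 16.]
-40 53 y [-54. -47.  48.  55.] z [-10.  11.  15.]
-30 51 y [-51. -45.  50.  53.] z [-10.  11.  15.]
-20 44 y [-52. -47.  50.  53.] z [-9. 10. 14.]
-10 12 y [-51. -45.  46.  52.] z [-12.  10.  13.]
top 822
-140 3 y [14. 15. 17. 18.] z [24. 24. 25.]
-130 125 y [ 6. 27. 48. 61.] z [17. 23. 26.]
-120 67 y [ 1. 20. 62. 72.] z [23. 24. 36.]
-110 234 y [-32.  49.  66.  84.] z [ 2. 29. 38.]
-100 236 y [-54.  -4.  48.  86.] z [ 5. 31. 38.]
-90 35 y [-55.  49.  67.  86.] z [ 2. 36. 38.]
-80 8 y [49. 49. 51. 53.] z [ 9. 11. 13.]
-70 23 y [43. 47. 53. 58.] z [ 4. 10. 11.]
-60 15 y [43. 44. 46. 50.] z [0. 5. 7.]
-50 6 y [44. 44. 46. 47.] z [-2.  0.  3.]
-40 18 y [44. 45. 48. 52.] z [-7. -1. 11.]
-30 28 y [44. 44. 48. 52.] z [-9.  7. 11.]
-20 15 y [44. 45. 48. 55.] z [-11.   7.  11.]
```

View pics/s1c.png

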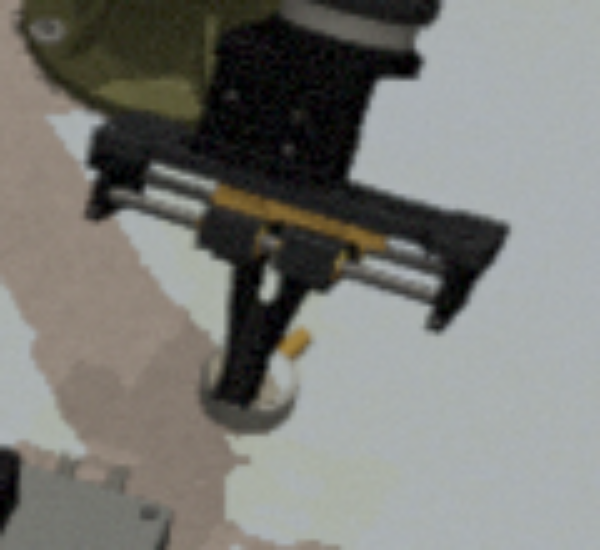

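View pics/s0d.png

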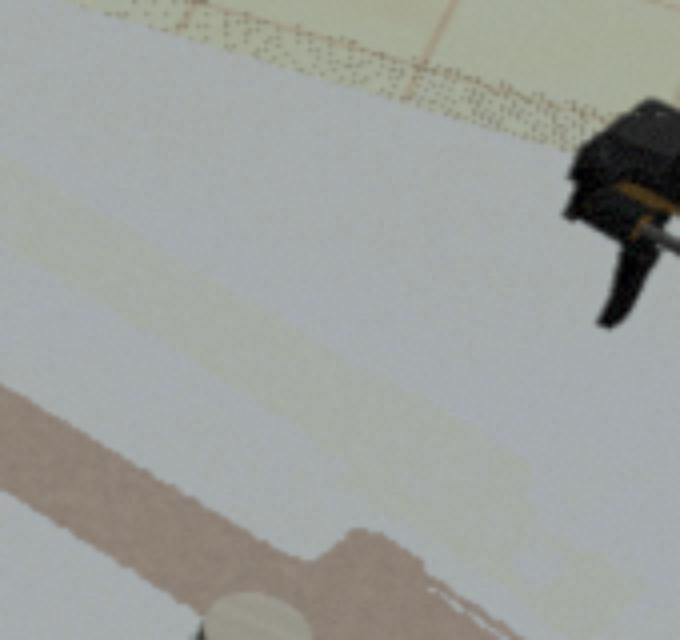

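Run:
```python
import numpy as np
from scipy.spatial.transform import Rotation as R
p=np.array([.222,.6109,.2126]); r=R.from_rotvec([0.27215523,1.55360284,-0.27511208])
W=np.load(f'pics/scene0.npz')['W'].reshape(-1,3); W=W[W[:,2]>.1]
Q=r.inv().apply(W-p)*1000; Q=Q[(abs(Q[:,1])<110)&(abs(Q[:,2])<60)]
for s in(-1,1):
    q=Q[(Q[:,1]*s>0)&(Q[:,0]>-60)]; print(s,np.sort(q[:,0])[-12:].round(1), np.median(np.abs(q[:,1])))
q=Q[(Q[:,2]>28)&(Q[:,0]>-100)]; print('body front',np.sort(q[:,0])[-20:].round(1))
q=Q[(Q[:,0]>-75)]; print(np.percentile(q[:,2],[1,5,95,99]))
from h import *
# s1 pose cloud unavailable; current pose finger centre check
for th in (40,43,45,47):
  for T in ([-.075,0,.085],):
    p,r=tip_pose(T,th,half=0); t=np.radians(th); p=p+Rd.apply([.033*np.sin(t),0,-.033*np.cos(t)]); print(th,p.round(4),rel(p,r))
```

```text
-1 [-11.3 -10.7 -10.4 -10.4 -10.  -10.  -10.   -8.9  -8.7  -7.9  -7.9  -7.8] 46.75318601995768
1 [-12.8 -11.8 -11.4 -11.1 -11.  -10.7 -10.6  -9.4  -9.4  -8.5  -7.5  -6.6] 50.386967696541916
body front [-83.1 -83.  -82.8 -82.7 -82.6 -82.5 -82.4 -81.9 -81.9 -81.9 -81.7 -81.6
 -81.2 -81.2 -81.1 -80.9 -80.7 -80.2 -78.9 -77.4]
[-9.94717726 -5.48874043 14.13263712 14.98929957]
40 [0.5277 0.1481 0.0789] (array([  2.6,   0.4, -25.3]), array([-0.1 , -1.05, -0.  ]))
43 [0.528  0.1481 0.0791] (array([  2.6,   0.4, -24.9]), array([-0.1 , -4.05, -0.  ]))
45 [0.5282 0.1481 0.0793] (array([  2.6,   0.4, -24.6]), array([-0.1 , -6.05,  0.  ]))
47 [0.5284 0.1482 0.0795] (array([  2.6,   0.4, -24.3]), array([-0.1 , -8.05,  0.  ]))
```

Request:
servo_tool --steps '[[[0, 0, -0.006], [0, -1, 0], -1], [[0, 0, -0.013], [0, -2.5, 0], -1], [[0.0015, 0, -0.02], [0, -4, 0], -1], [[0.0026, 0.0004, -0.0245], [0, -6, 0], -1], [[0.0026, 0.0004, -0.0245], [0, -6, 0], -1], [[0.0026, 0.0004, -0.0245], [0, -6, 0], -1]]'

```text
t: 10.15
eef_pos: [0.5359, 0.1515, 0.0894]
eef_rot: [-0.05, 0.807, 0.11]
force: [-0.1, -0.3, 0.2]
opening: 0.007
```

```bash
sed -i 's/st\[.eef_pos.\]+.025\*a-D/st["eef_pos"]-.008*a-D/; s/-.025\*a), tool_rot/+.008*a), tool_rot/' h.py
cat >> h.py <<'E'
def cd(th,y=0.,C=(-.055,.079)):
    p,r=tip_pose([C[0],y,C[1]],th,half=.011); return rel(p,r)
E
python3 -c "
from h import *
tipd()
for th in (42,45,47): print(th,cd(th),cd(th,.045),cd(th,-.045))
"
```

```text
t 10.15 pos [0.5359 0.1515 0.0894] dockpos [-0.0613  0.0024  0.0894] f dock [-0.11 -0.28  0.23] open 0.007 q [ 0.75 -0.3  -1.13  2.45 -0.29  0.1   1.49]
tip dock mm [-66.8   2.4  95.2] th 43.7
42 (array([ 19.5,  -2.3, -13.9]), array([-0.07,  1.67,  0.28])) (array([ 19.3,  42.7, -13.9]), array([-0.07,  1.67,  0.28])) (array([ 19.7, -47.3, -13.8]), array([-0.07,  1.67,  0.28]))
45 (array([ 20.1,  -2.3, -13.4]), array([-0.06, -1.33,  0.28])) (array([ 19.9,  42.7, -13.5]), array([-0.06, -1.33,  0.28])) (array([ 20.3, -47.3, -13.4]), array([-0.06, -1.33,  0.28]))
47 (array([ 20.5,  -2.3, -13.1]), array([-0.06, -3.33,  0.28])) (array([ 20.2,  42.7, -13.2]), array([-0.06, -3.33,  0.28])) (array([ 20.7, -47.3, -13.1]), array([-0.06, -3.33,  0.28]))
```

Request:
servo_tool --steps '[[[0.006, -0.001, -0.005], [0, 1.7, 0], -1], [[0.012, -0.002, -0.01], [0, 1.7, 0.3], -1], [[0.0195, -0.0023, -0.014], [0, 1.7, 0.3], -1], [[0.0195, -0.0023, -0.014], [0, 1.7, 0.3], -1], [[0.0195, -0.0023, -0.014], [0, 1.7, 0.3], -1]]'

```text
t: 10.78
eef_pos: [0.5395, 0.1493, 0.0655]
eef_rot: [-0.049, 0.838, 0.114]
force: [0.9, -0.5, 0.5]
opening: 0.007
```

```bash
python3 -c "
from h import *
tipd()
for th in (40,42,45): print(th,cd(th),cd(th,.045),cd(th,-.045))
"
```

```text
t 10.78 pos [0.5395 0.1493 0.0655] dockpos [-0.0579 -0.0002  0.0655] f dock [ 0.86 -0.64  0.54] open 0.007 q [ 1.   -0.3  -1.36  2.44 -0.91  0.1   2.12]
tip dock mm [-63.3  -0.2  71.5] th 42.0
40 (array([-0.5,  0.2, -0.1]), array([-0.14,  1.95,  0.  ])) (array([-0.5, 45.2, -0.2]), array([-0.14,  1.95,  0.  ])) (array([ -0.4, -44.8,   0. ]), array([-0.14,  1.95,  0.  ]))
42 (array([-0.1,  0.2,  0.2]), array([-0.14, -0.05,  0.01])) (array([-0.1, 45.2,  0.1]), array([-0.14, -0.05,  0.01])) (array([ -0.1, -44.8,   0.3]), array([-0.14, -0.05,  0.01]))
45 (array([0.5, 0.2, 0.6]), array([-0.14, -3.05,  0.01])) (array([ 0.5, 45.2,  0.5]), array([-0.14, -3.05,  0.01])) (array([  0.5, -44.8,   0.7]), array([-0.14, -3.05,  0.01]))
```

Request:
servo_tool --steps '[[[0.0013, 0, 0.0015], [0, -1, 0], -1], [[0.0026, 0, 0.003], [0, -1.5, 0], -1], [[0.004, 0, 0.0045], [0, -2, 0], -1], [[0.004, 0, 0.0045], [0, -2, 0], -1]]'

```text
t: 11.28
eef_pos: [0.5483, 0.1465, 0.0683]
eef_rot: [-0.043, 0.811, 0.126]
force: [-0.5, -0.6, 0.1]
opening: 0.006
```

```bash
python3 -c "
from h import *
tipd()
"
```

```text
t 11.28 pos [0.5483 0.1465 0.0683] dockpos [-0.0496 -0.0041  0.0683] f dock [-0.62 -0.53  0.11] open 0.006 q [ 1.05 -0.3  -1.38  2.44 -1.46  0.1   2.69]
tip dock mm [-55.1  -4.2  74.1] th 43.5
```

```bash
cat > fk.py <<'E'
import numpy as np, itertools
from scipy.optimize import least_squares
from scipy.spatial.transform import Rotation as R
data=[([-1.20790967,.32182213,-.07009075,1.45165366,.02265284,1.3707869,-.0568719],[.2220,.6106,.2122],[.27215523,1.55360284,-.27511208]),
([-.79,-.3,.02,2.35,.51,.76,.56],[.4328,.2097,.1307],[-.053,1.054,.058]),
([.21,-.3,-.69,2.45,.38,.23,.83],[.5195,.1648,.1227],[-.052,.81,.116]),
([.66,-.3,-1.08,2.45,-.07,.11,1.27],[.5333,.158,.0958],[-.055,.804,.115]),
([.47,-.27,-.84,2.37,-.08,.35,1.35],[.5181,.1462,.1042],[-.059,.942,.11]),
([.60,-.18,-.96,2.33,.04,.31,1.26],[.5444,.1496,.0973],[-.056,.942,.112]),
([.75,-.3,-1.13,2.45,-.29,.10,1.49],[.5359,.1515,.0894],[-.05,.807,.11]),
([1.,-.3,-1.36,2.44,-.91,.10,2.12],[.5395,.1493,.0655],[-.049,.838,.114]),
([1.05,-.3,-1.38,2.44,-1.46,.10,2.69],[.5483,.1465,.0683],[-.043,.811,.126])]
def fk(q,p,s):
    d1,L1,L2,L3,e1,e2,e3=p
    Z=np.array([0,0,1.]);Y=np.array([0,1.,0])
    r=R.from_rotvec(s[0]*q[0]*Z); x=np.array([0,0,d1])
    r=r*R.from_rotvec(q[1]*Y); x=x+r.apply([e1*0,0,0])
    r=r*R.from_rotvec(s[1]*q[2]*Z); x=x+r.apply([e1,0,L1])
    r=r*R.from_rotvec(q[3]*Y); x=x+r.apply([e2,0,0])
    r=r*R.from_rotvec(s[2]*q[4]*Z); x=x+r.apply([0,0,L2])
    r=r*R.from_rotvec(q[5]*Y); x=x+r.apply([e3,0,0])
    r=r*R.from_rotvec(s[3]*q[6]*Z); x=x+r.apply([0,0,L3])
    return x,r
# tool: x along approach(z here)
def resid(p,s,M):
    o=[]
    for q,x,v in data:
        a,r=fk(q,p,s); o+=list((a-x)*5); o+=list(((r*M).inv()*R.from_rotvec(v)).as_rotvec())
    return np.array(o)
if __name__=='__main__':
    best=[]
    for s in itertools.product((1,-1),repeat=4):
        for k in range(4):
            M=R.from_rotvec([0,0,k*np.pi/2])*R.from_matrix(np.array([[0,0,-1],[0,1,0],[1,0,0.]]))
            f=least_squares(resid,[.3,.4,.4,.25,0,0,0],args=(s,M)); best.append((f.cost,s,k,f.x.round(4)))
    best.sort(key=lambda b:b[0])
    for b in best[:4]: print(b)
    c,s,k,p=best[0]; M=R.from_rotvec([0,0,k*np.pi/2])*R.from_matrix(np.array([[0,0,-1],[0,1,0],[1,0,0.]]))
    print(resid(p,s,M).reshape(-1,6).round(3))
E
python3 fk.py
```

```text
(np.float64(0.015444725053347999), (-1, -1, -1, -1), 1, array([ 0.3458,  0.4709,  0.5418,  0.4147, -0.011 ,  0.0605,  0.0069]))
(np.float64(3.809165282836763), (1, 1, 1, 1), 3, array([ 1.5676, -0.5162,  0.21  ,  1.0932, -0.5328, -0.1358,  0.0661]))
(np.float64(5.177236001589297), (-1, -1, 1, 1), 0, array([ 0.2316,  0.1412,  0.4505,  0.0757,  0.1244, -0.0481, -0.0246]))
(np.float64(7.610726729265898), (-1, -1, 1, -1), 1, array([ 0.2316,  0.1412,  0.4505,  0.0757,  0.1244, -0.0481, -0.0246]))
[[-0.132  0.042  0.006  0.     0.    -0.   ]
 [-0.065  0.011 -0.021 -0.002  0.     0.005]
 [ 0.011  0.008 -0.006  0.002 -0.    -0.002]
 [ 0.004 -0.005 -0.001  0.006 -0.004 -0.005]
 [ 0.013  0.025 -0.011  0.006 -0.003  0.   ]
 [-0.004  0.023 -0.018  0.001 -0.003 -0.001]
 [ 0.011 -0.041  0.003 -0.01  -0.006  0.004]
 [-0.015 -0.003  0.004  0.007 -0.009 -0.006]
 [ 0.017  0.019  0.04   0.007 -0.001 -0.008]]
```

```bash
cat > fk2.py <<'E'
from fk import *
S=(-1,-1,-1,-1); M=R.from_rotvec([0,0,np.pi/2])*R.from_matrix(np.array([[0,0,-1],[0,1,0],[1,0,0.]]))
Z=np.array([0,0,1.]);Y=np.array([0,1.,0])
def fk2(q,p):
    d1,L1,L2,L3=p[:4]; y=p[4:8]; e=p[8:12]
    r=R.identity(); x=np.array([0,0,d1])
    off=[[e[0],y[0],0],None,[e[1],y[1],L1],None,[e[2],y[2],L2],None,[e[3],y[3],L3]]
    for i in range(7):
        r=r*R.from_rotvec((q[i] if i%2 else -q[i])*(Y if i%2 else Z))
        if i==0 : x=x+r.apply([e[0],y[0],0])
        if i==2: x=x+r.apply([e[1],y[1],L1])
        if i==3: x=x+r.apply([e[2],y[2],0])
        if i==4: x=x+r.apply([0,0,L2])
        if i==5: x=x+r.apply([e[3],y[3],0])
        if i==6: x=x+r.apply([0,0,L3])
    return x,r*M
def res2(p):
    o=[]
    for q,x,v in data: o+=list((fk2(q,p)[0]-x)*1000)
    return np.array(o+list(p[4:]*15))
f=least_squares(res2,[.34,.47,.54,.4]+[0]*8); P=f.x
if __name__=='__main__':
    print(P.round(4)); print(f.fun[:27].reshape(-1,3).round(1))
E
python3 fk2.py; python3 -c "
from h import *
print(get_state()['joint_positions'].tolist())"
```

```text
[ 2.527e-01  4.658e-01  5.142e-01  3.779e-01 -1.310e-02 -6.700e-03
 -6.700e-03 -1.000e-04 -1.100e-03 -1.600e-03  1.600e-03 -2.400e-03]
[[-0.1 -0.1 -0. ]
 [ 0.3 -1.  -0.1]
 [-0.6  1.7 -0.5]
 [-1.4  3.3 -0.5]
 [ 2.1  0.8  2. ]
 [ 0.3 -0.5 -1. ]
 [ 1.  -5.3  0.3]
 [-2.4  0.5 -1.8]
 [ 1.   0.3  1.7]]
[1.053838120972429, -0.30054414924567885, -1.3798377212229873, 2.441324061684828, -1.4596801058684779, 0.09521777242299163, 2.685658110400392]
```

```bash
cat > ik.py <<'E'
from fk2 import *
from h import tip_pose
lo=np.array([-2.86,-.3,-1.38,.06,-1.56,.09,-2.69])+.01;hi=np.array([2.86,2.09,1.24,2.45,4.7,2.05,2.69])-.01
def ik(p,r,n=12,seed=0,q0=None):
    rng=np.random.default_rng(seed); out=[]
    for k in range(n):
        s=lo+(hi-lo)*rng.random(7) if q0 is None or k else q0
        s=np.clip(s,lo+1e-6,hi-1e-6)
        def g(q):
            x,rr=fk2(q,P); return np.concatenate([(x-p)*10,(rr.inv()*r).as_rotvec()])
        f=least_squares(g,s,bounds=(lo,hi),max_nfev=80)
        out.append((np.abs(f.fun).max(),f.x))
    return sorted(out,key=lambda a:a[0])
if __name__=='__main__':
    for y in (-.045,0,.045):
        for th in (40,42,44,46):
            for s in (1,-1):
                for cx in (-.055,-.04):
                    p,r=tip_pose([cx,y,.079],th,s,half=.011)
                    o=ik(p,r,10); ok=[a for a in o if a[0]<.01]
                    print(y,th,s,cx,len(ok),[a[1].round(2).tolist() for a in ok[:3]] if ok else round(o[0][0],3))
E
python3 ik.py
```

```text
-0.045 40 1 -0.055 2 [[0.61, -0.14, -0.89, 2.44, 0.15, 0.1, 1.23], [0.52, -0.13, -0.81, 2.44, 0.29, 0.11, 1.11]]
-0.045 40 1 -0.04 2 [[-0.73, -0.1, 0.41, 2.44, 1.0, 0.19, 0.45], [-0.94, -0.12, 0.62, 2.44, 1.03, 0.22, 0.43]]
-0.045 40 -1 -0.055 6 [[0.63, -0.14, -0.91, 2.44, 0.11, 0.1, -1.86], [0.62, -0.14, -0.89, 2.44, 0.14, 0.1, -1.89], [0.62, -0.14, -0.89, 2.44, 0.14, 0.1, -1.9]]
-0.045 40 -1 -0.04 6 [[-0.16, -0.07, -0.15, 2.42, 0.83, 0.15, -2.55], [-0.66, -0.1, 0.34, 2.44, 0.98, 0.18, -2.67], [1.08, -0.19, -1.32, 2.4, -0.64, 0.11, -1.13]]
-0.045 42 1 -0.055 0 0.03
-0.045 42 1 -0.04 2 [[0.21, -0.07, -0.51, 2.44, 1.14, 0.1, 0.28], [-0.01, -0.07, -0.3, 2.44, 1.12, 0.12, 0.3]]
-0.045 42 -1 -0.055 0 0.022
-0.045 42 -1 -0.04 6 [[1.13, -0.23, -1.37, 2.43, -1.26, 0.1, -0.54], [0.32, -0.07, -0.62, 2.43, 0.95, 0.1, -2.68], [0.33, -0.07, -0.62, 2.43, 0.95, 0.1, -2.68]]
-0.045 44 1 -0.055 0 0.052
-0.045 44 1 -0.04 0 0.019
-0.045 44 -1 -0.055 0 0.052
-0.045 44 -1 -0.04 0 0.012
-0.045 46 1 -0.055 0 0.086
-0.045 46 1 -0.04 0 0.042
-0.045 46 -1 -0.055 0 0.082
-0.045 46 -1 -0.04 0 0.044
0 40 1 -0.0
[... 1710 characters left out ...]
0.025
0.045 42 1 -0.055 1 [[-0.78, -0.07, 0.18, 2.44, 1.3, 0.34, -0.08]]
0.045 42 1 -0.04 2 [[-0.26, -0.02, -0.32, 2.4, 1.29, 0.3, -0.06], [-1.01, -0.05, 0.43, 2.42, 1.32, 0.33, -0.07]]
0.045 42 -1 -0.055 0 0.014
0.045 42 -1 -0.04 0 0.038
0.045 44 1 -0.055 1 [[0.06, -0.05, -0.66, 2.44, 1.45, 0.3, -0.25]]
0.045 44 1 -0.04 1 [[-1.04, -0.05, 0.45, 2.44, 1.49, 0.34, -0.25]]
0.045 44 -1 -0.055 0 0.033
0.045 44 -1 -0.04 0 0.033
0.045 46 1 -0.055 0 0.013
0.045 46 1 -0.04 2 [[-0.27, -0.01, -0.33, 2.44, 1.66, 0.33, -0.44], [0.73, 0.02, -1.31, 2.42, 1.69, 0.33, -0.43]]
0.045 46 -1 -0.055 0 0.029
0.045 46 -1 -0.04 2 [[0.2, -0.0, -0.79, 2.43, 1.69, 0.33, 2.68], [0.3, 0.0, -0.89, 2.43, 1.69, 0.33, 2.68]]
```

```bash
python3 -c "
from h import *
for th in (39,40): print(th,cd(th),cd(th,0,(-.05,.079)))
"
```

```text
39 (array([-4.3,  4.1, -8.2]), array([-0.06,  4.49, -0.69])) (array([-0.9,  4.1, -4.5]), array([-0.06,  4.49, -0.69]))
40 (array([-4.1,  4.1, -8. ]), array([-0.07,  3.49, -0.69])) (array([-0.7,  4.1, -4.4]), array([-0.07,  3.49, -0.69]))
```

Request:
servo_tool --steps '[[[-0.0005, 0.002, -0.002], [0, 1.5, -0.3], -1], [[-0.001, 0.004, -0.0045], [0, 4, -0.7], -1], [[-0.001, 0.0041, -0.0045], [0, 4.5, -0.7], -1], [[-0.001, 0.0041, -0.0045], [0, 4.5, -0.7], -1]]'

```text
t: 11.78
eef_pos: [0.5443, 0.1504, 0.0664]
eef_rot: [-0.056, 0.889, 0.114]
force: [0.1, -0.1, -0.1]
opening: 0.004
```

```bash
python3 -c "
from h import *
tipd()
for th in (39,40): print(th,cd(th,0,(-.047,.079)))
"
```

```text
t 11.78 pos [0.5443 0.1504 0.0664] dockpos [-0.0531  0.0002  0.0664] f dock [ 0.11 -0.09 -0.15] open 0.004 q [ 1.05 -0.27 -1.38  2.39 -0.54  0.16  1.78]
tip dock mm [-58.1   0.2  72.6] th 39.0
39 (array([ 2.1, -0.2,  1.7]), array([0.08, 0.01, 0.02]))
40 (array([ 2.2, -0.2,  1.8]), array([ 0.08, -0.99,  0.02]))
```

Request:
servo_tool --steps '[[[0.0006, 0, 0.0008], [0, 0, 0], -1], [[0.0013, 0, 0.00155], [0, 0, 0], -1], [[0.0019, 0, 0.0023], [0, 0, 0], -1], [[0.0019, 0, 0.0023], [0, 0, 0], -1]]'

```text
t: 12.28
eef_pos: [0.5469, 0.1508, 0.066]
eef_rot: [-0.055, 0.889, 0.115]
force: [-0.6, -0.2, 0.2]
opening: 0.006
```

Request:
servo_tool --steps '[[[0.0006, 0, 0.0008], [0, 0, 0], -1], [[0.0013, 0, 0.00155], [0, 0, 0], -1], [[0.0013, 0, 0.00155], [0, 0, 0], -1]]'

```text
t: 12.65
eef_pos: [0.5489, 0.1509, 0.0659]
eef_rot: [-0.054, 0.889, 0.114]
force: [-0.4, -0.0, -0.0]
opening: 0.001
```

Request:
servo_tool --steps '[[[0.0006, 0, 0.0008], [0, 0, 0], -1], [[0.0013, 0, 0.00155], [0, 0, 0], -1], [[0.0013, 0, 0.00155], [0, 0, 0], -1]]'

```text
t: 13.02
eef_pos: [0.5499, 0.151, 0.065]
eef_rot: [-0.055, 0.891, 0.114]
force: [-10.7, -1.1, 8.0]
opening: 0.001
```

```bash
python3 -c "
from h import *
tipd()
"
```

```text
t 13.03 pos [0.5499 0.151  0.065 ] dockpos [-0.0474  0.0002  0.065 ] f dock [-10.77   0.26   8.  ] open 0.001 q [ 1.02 -0.18 -1.38  2.38  0.04  0.14  1.24]
tip dock mm [-52.4   0.2  71.3] th 38.9
```

Request:
servo_tool --steps '[[[0.0005, 0, 0.0006], [0, 0, 0], -1], [[0.0005, 0, 0.0006], [0, 0, 0], -1]]'

```text
t: 13.28
eef_pos: [0.5501, 0.151, 0.0646]
eef_rot: [-0.055, 0.892, 0.114]
force: [-16.2, -1.7, 14.1]
opening: -0.001
```

```bash
python3 -c "
from h import *
tipd()
"
```

```text
t 13.28 pos [0.5501 0.151  0.0646] dockpos [-0.0472  0.0002  0.0646] f dock [-16.27   0.26  14.14] open -0.001 q [ 1.02 -0.17 -1.38  2.37  0.11  0.15  1.18]
tip dock mm [-52.2   0.2  70.8] th 38.8
```

Request:
servo_tool --steps '[[[-0.002, 0, -0.0025], [0, 0, 0], -1], [[-0.005, 0, -0.0055], [0, 0, 0], -1], [[-0.005, 0.015, -0.0055], [0, 0, 0], -1], [[-0.005, 0.03, -0.0055], [0, 0, 0], -1], [[-0.005, 0.045, -0.0055], [0, 0, 0], -1], [[-0.005, 0.045, -0.0055], [0, 0, 0], -1], [[-0.005, 0.045, -0.0055], [0, 0, 0], -1]]'

```text
t: 14.15
eef_pos: [0.5387, 0.1961, 0.0664]
eef_rot: [-0.054, 0.889, 0.116]
force: [0.3, 0.2, -0.2]
opening: 0.007
```

```bash
python3 -c "
from h import *
tipd()
for th in (39,40,42): print(th,cd(th,0.045,(-.047,.081)))
"
```

```text
t 14.15 pos [0.5387 0.1961 0.0664] dockpos [-0.053   0.0463  0.0664] f dock [ 0.35  0.16 -0.25] open 0.007 q [ 0.85 -0.09 -1.37  2.36  0.8   0.24  0.42]
tip dock mm [-58.1  46.3  72.6] th 39.0
39 (array([ 0.4, -1.3,  2.9]), array([ 0.03, -0.01, -0.12]))
40 (array([ 0.6, -1.3,  3.1]), array([ 0.03, -1.01, -0.12]))
42 (array([ 1. , -1.3,  3.3]), array([ 0.03, -3.01, -0.12]))
```

Request:
servo_tool --steps '[[[0.0005, -0.0007, 0.0015], [0, -1.5, 0], -1], [[0.001, -0.0013, 0.0033], [0, -3, 0], -1], [[0.001, -0.0013, 0.0033], [0, -3, 0], -1]]'

```text
t: 14.52
eef_pos: [0.5417, 0.1932, 0.067]
eef_rot: [-0.052, 0.838, 0.114]
force: [-0.6, -0.7, 0.7]
opening: 0.004
```

Request:
servo_tool --steps '[[[0.0007, 0, 0.00075], [0, 0, 0], -1], [[0.0013, 0, 0.0015], [0, 0, 0], -1], [[0.0013, 0, 0.0015], [0, 0, 0], -1]]'

```text
t: 14.9
eef_pos: [0.5444, 0.1943, 0.0677]
eef_rot: [-0.049, 0.837, 0.114]
force: [0.5, -1.3, -0.1]
opening: 0.007
```

```bash
python3 -c "
from h import *
tipd()
"
```

```text
t 14.9 pos [0.5444 0.1943 0.0677] dockpos [-0.0476  0.0439  0.0677] f dock [ 0.36 -1.38 -0.14] open 0.007 q [ 0.84 -0.07 -1.37  2.39  1.19  0.23  0.04]
tip dock mm [-53.   43.9  73.7] th 42.0
```

Request:
servo_tool --steps '[[[0.0007, 0, 0.00075], [0, 0, 0], -1], [[0.0007, 0, 0.00075], [0, 0, 0], -1]]'

```text
t: 15.15
eef_pos: [0.5451, 0.1945, 0.0674]
eef_rot: [-0.05, 0.837, 0.115]
force: [-3.5, -0.9, 2.6]
opening: 0.009
```

Request:
servo_tool --steps '[[[0.0007, 0, 0.00075], [0, 0, 0], -1], [[0.0007, 0, 0.00075], [0, 0, 0], -1]]'

```text
t: 15.4
eef_pos: [0.5458, 0.1946, 0.0672]
eef_rot: [-0.05, 0.837, 0.115]
force: [-7.3, -2.0, 5.8]
opening: 0.004
```

```bash
python3 -c "
from h import *
tipd()
"
```

```text
t 15.4 pos [0.5458 0.1946 0.0672] dockpos [-0.0462  0.0439  0.0672] f dock [-7.5  -1.07  5.77] open 0.004 q [ 0.84 -0.05 -1.37  2.38  1.22  0.25  0.01]
tip dock mm [-51.5  43.9  73.2] th 42.0
```

Request:
servo_tool --steps '[[[0.0007, 0, 0.00075], [0, 0, 0], -1], [[0.0007, 0, 0.00075], [0, 0, 0], -1]]'

```text
t: 15.65
eef_pos: [0.5468, 0.1947, 0.0672]
eef_rot: [-0.05, 0.837, 0.114]
force: [-9.0, -1.9, 6.4]
opening: 0.007
```

```bash
python3 -c "
from h import *
tipd()
"
```

```text
t 15.65 pos [0.5468 0.1947 0.0672] dockpos [-0.0451  0.0439  0.0672] f dock [-9.19 -0.76  6.36] open 0.007 q [ 0.84 -0.04 -1.37  2.38  1.24  0.26  0.  ]
tip dock mm [-50.5  43.9  73.2] th 42.0
```

Request:
servo_tool --steps '[[[0.0007, 0, 0.00075], [0, 0, 0], -1], [[0.0013, 0, 0.0015], [0, 0, 0], -1], [[0.002, 0, 0.00225], [0, 0, 0], -1], [[0.002, 0, 0.00225], [0, 0, 0], -1]]'

```text
t: 16.15
eef_pos: [0.5498, 0.195, 0.0672]
eef_rot: [-0.051, 0.837, 0.114]
force: [-10.1, -2.4, 8.0]
opening: 0.008
```

```bash
cat >> h.py <<'E'
def headz():
    s=viewer.snapshot('top');W=cloud(s)
    L=Rd.inv().apply((W-D).reshape(-1,3))*1000
    m=(abs(L[:,0]+15)<40)&(abs(L[:,1])<65)&(abs(L[:,1])>20)&(abs(L[:,2]-170)<25)
    print('head z',np.nanpercentile(L[m][:,2],[5,50,95]).round(1))
E
python3 -c "
from h import *
tipd();headz()
"
```

```text
t 16.15 pos [0.5498 0.195  0.0672] dockpos [-0.0422  0.0439  0.0672] f dock [-10.35  -1.13   8.04] open 0.008 q [ 0.83 -0.01 -1.37  2.38  1.28  0.28 -0.02]
tip dock mm [-47.6  43.9  73.1] th 42.0
head z [161.4 164.5 167.4]
```

Request:
servo_tool --steps '[[[0.0007, 0, 0.00075], [0, 0, 0], -1], [[0.0013, 0, 0.0015], [0, 0, 0], -1], [[0.0013, 0, 0.0015], [0, 0, 0], -1]]'

```text
t: 16.58
eef_pos: [0.5517, 0.1953, 0.0672]
eef_rot: [-0.051, 0.837, 0.114]
force: [-10.4, -2.0, 8.1]
opening: 0.008
```

```bash
python3 -c "
from h import *
tipd();headz()
"
```

```text
t 16.57 pos [0.5517 0.1953 0.0672] dockpos [-0.0403  0.0439  0.0672] f dock [-10.54  -0.73   8.12] open 0.008 q [ 0.83  0.   -1.37  2.37  1.3   0.29 -0.03]
tip dock mm [-45.6  43.9  73.1] th 42.0
head z [161.4 164.6 167.7]
```

Request:
servo_tool --steps '[[[0.0007, 0, 0.00075], [0, -0.5, 0], -1], [[0.001, 0, 0.0011], [0, -1, 0], -1], [[0.001, 0, 0.0011], [0, -1, 0], -1]]'

```text
t: 17.0
eef_pos: [0.5531, 0.1955, 0.0671]
eef_rot: [-0.05, 0.82, 0.115]
force: [-7.2, -2.2, 5.8]
opening: 0.007
```

```bash
python3 -c "
from h import *
tipd();headz()
"
```

```text
t 17.0 pos [0.5531 0.1955 0.0671] dockpos [-0.0388  0.0439  0.0671] f dock [-7.46 -1.27  5.84] open 0.007 q [ 0.82  0.02 -1.37  2.38  1.41  0.3  -0.14]
tip dock mm [-44.3  43.9  73. ] th 43.0
head z [175.1 178.1 181.2]
```

```bash
cat > wp.py <<'E'
from ik import *
from h import *
q=get_state()['joint_positions']; st=get_state()
for T,th,y in (([-.058,.074],42,.044),([-.068,.08],36,.044),([-.082,.095],22,.044),([-.105,.13],8,.04),([-.112,.2],0,.03),([-.10,.3],0,.0),([-.008,.3],0,0)):
    p,r=tip_pose([T[0],y,T[1]],th,half=0); o=ik(p,r,3,q0=q); q=o[0][1]; print(T,th,round(o[0][0],4),q.round(2),*rel(p,r,st))
E
python3 wp.py
```

```text
[-0.058, 0.074] 42 0.0 [ 0.74 -0.09 -1.27  2.4   1.15  0.22  0.06] [-10.1   0.1  -9.5] [-0.04  0.96  0.  ]
[-0.068, 0.08] 36 0.0 [ 0.76 -0.15 -1.25  2.34  0.32  0.28  0.88] [-21.4   0.1 -13.6] [-0.04  6.96 -0.  ]
[-0.082, 0.095] 22 0.028 [ 0.88 -0.03 -1.36  2.16  0.22  0.65  1.04] [-42.4   0.1 -15.5] [-4.000e-02  2.096e+01 -1.000e-02]
[-0.105, 0.13] 8 0.0162 [ 0.84  0.1  -1.31  1.99  0.17  0.99  1.14] [-84.6  -3.9 -10.2] [-4.000e-02  3.496e+01 -1.000e-02]
[-0.112, 0.2] 0 0.0 [ 0.82  0.2  -1.32  1.79  0.2   1.3   1.14] [-141.3  -13.9   31.5] [-4.000e-02  4.296e+01 -1.000e-02]
[-0.1, 0.3] 0 0.0103 [ 0.88  0.14 -1.31  1.61  0.14  1.5   1.26] [-206.3  -43.8  108.5] [-4.000e-02  4.296e+01 -1.000e-02]
[-0.008, 0.3] 0 0.1227 [ 0.74  0.27 -1.21  1.54  0.25  1.38  1.23] [-143.6  -43.8  175.8] [-4.000e-02  4.296e+01 -1.000e-02]
```

Request:
servo_tool --steps '[[[-0.005, 0, -0.005], [0, 0, 0], -1], [[-0.01, 0, -0.0095], [0, 1, 0], -1], [[-0.016, 0, -0.012], [0, 4, 0], -1], [[-0.0214, 0, -0.0136], [0, 7, 0], -1], [[-0.032, 0, -0.0145], [0, 14, 0], -1], [[-0.0424, 0, -0.0155], [0, 21, 0], -1], [[-0.063, -0.002, -0.014], [0, 28, 0], -1], [[-0.0846, -0.004, -0.0102], [0, 35, 0], -1], [[-0.112, -0.009, 0.01], [0, 39, 0], -1], [[-0.1413, -0.014, 0.0315], [0, 43, 0], -1], [[-0.1413, -0.014, 0.0315], [0, 43, 0], -1]]'

```text
t: 18.42
eef_pos: [0.4857, 0.1729, 0.1951]
eef_rot: [-0.092, 1.564, 0.096]
force: [-0.2, -0.4, 0.3]
opening: 0.007
```

Run:
```python
from h import *
tipd();headz()
s=viewer.snapshot('top');W=cloud(s)
m=(abs(W[...,0]-.59)<.05)&(abs(W[...,1]-.157)<.045)&(W[...,2]>.198)&(W[...,2]<.225)
r=cv2.minAreaRect((W[m][:,:2]*1000).astype(np.float32)); print(r,m.sum(),np.median(W[m][:,2]))
st=get_state()
# grasp: grasp point real = tip-19mm ; tip at 33 below grip top(212) => 179
for zz in (.30,.22,.181):
    p,r=tip_pose([-.008,0,zz],0,half=0); print(zz,p,rel(p,r,st))
cv2.imwrite('pics/t4.png',s['color'][...,::-1])
```

```text
t 18.43 pos [0.4857 0.1729 0.1951] dockpos [-0.1085  0.0297  0.1951] f dock [-0.23 -0.36  0.35] open 0.007 q [ 0.34  0.09 -0.76  1.79  0.06  1.29  1.25]
tip dock mm [-108.5   29.7  203.1] th 0.3
head z [175.1 178.1 180.9]
((587.8461303710938, 155.54071044921875), (60.15658950805664, 19.98247718811035), 6.905522346496582) 247 0.21257441988887016
0.3 [0.58905963 0.15562505 0.292     ] (array([-99.9, -29.7, 103.5]), array([-0.05,  0.01, -0.07]))
0.22 [0.58905963 0.15562505 0.212     ] (array([-19.9, -29.8, 103.5]), array([-0.05,  0.01, -0.07]))
0.181 [0.58905963 0.15562505 0.173     ] (array([ 19.1, -29.9, 103.5]), array([-0.05,  0.01, -0.07]))
```

View pics/t4.png

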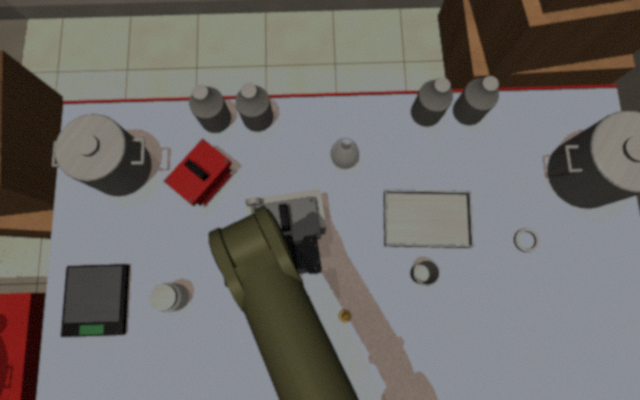

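Request:
servo_tool --steps '[[[-0.05, 0, 0], [0, 0, 0], 1], [[-0.09, -0.005, 0.02], [0, 0, 0], 1], [[-0.09, -0.015, 0.05], [0, 0, 0], 1], [[-0.09, -0.025, 0.08], [0, 0, 0], 1], [[-0.08, -0.0298, 0.1035], [0, 0, 0], 1], [[-0.06, -0.0298, 0.1035], [0, 0, 0], 1], [[-0.04, -0.0298, 0.1035], [0, 0, 0], 1], [[-0.02, -0.0298, 0.1035], [0, 0, 0], 1], [[-0.02, -0.0298, 0.1035], [0, 0, 0], 1], [[-0.02, -0.0298, 0.1035], [0, 0, 0], 1]]'

```text
t: 19.77
eef_pos: [0.5891, 0.1558, 0.2131]
eef_rot: [-0.095, 1.568, 0.096]
force: [-0.6, -0.5, 0.8]
opening: 0.985
```

Run:
```python
from h import *
st=tipd()
for zz in (.20,.181):
    p,r=tip_pose([-.008,0,zz],0,half=0); print(zz,p,rel(p,r,st))
s=snap('scene','s5.png');a=s['color'][...,::-1];cv2.imwrite('pics/s5c.png',cv2.resize(a[100:300,230:430],None,fx=3,fy=3))
```

```text
t 19.77 pos [0.5891 0.1558 0.2131] dockpos [-8.000e-03  1.000e-04  2.131e-01] f dock [-0.68 -0.41  0.81] open 0.985 q [ 0.29  0.31 -0.73  1.54  0.21  1.37  1.24]
tip dock mm [-8.000e+00  1.000e-01  2.211e+02] th 0.1
0.2 [0.58905963 0.15562505 0.192     ] (array([21.1, -0.2, -0. ]), array([-0.03,  0.07, -0.05]))
0.181 [0.58905963 0.15562505 0.173     ] (array([40.1, -0.2, -0.1]), array([-0.03,  0.07, -0.05]))
```

View pics/s5c.png

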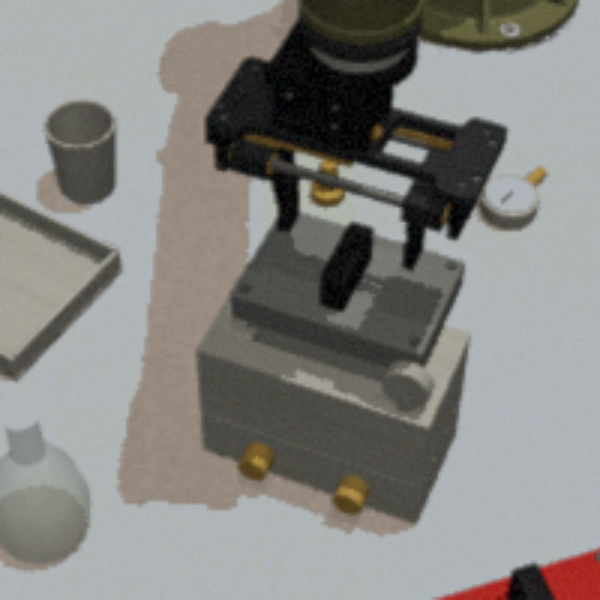

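Request:
servo_tool --steps '[[[0.01, 0, 0], [0, 0, 0], 1], [[0.02, 0, 0], [0, 0, 0], 1], [[0.03, 0, 0], [0, 0, 0], 1], [[0.036, 0, 0], [0, 0, 0], 1], [[0.0385, 0, 0], [0, 0, 0], 1], [[0.0385, 0, 0], [0, 0, 0], 1]]'

```text
t: 20.58
eef_pos: [0.589, 0.1557, 0.1739]
eef_rot: [-0.095, 1.569, 0.096]
force: [-1.6, 0.1, -0.2]
opening: 1.001
```

Request:
servo_tool --steps '[[[0, 0, 0], [0, 0, 0], -1], [[0, 0, 0], [0, 0, 0], -1], [[0, 0, 0], [0, 0, 0], -1], [[0, 0, 0], [0, 0, 0], -1], [[0, 0, 0], [0, 0, 0], -1], [[0, 0, 0], [0, 0, 0], -1], [[0, 0, 0], [0, 0, 0], -1], [[0, 0, 0], [0, 0, 0], -1]]' --squeeze 35

```text
t: 21.58
eef_pos: [0.5892, 0.1548, 0.1741]
eef_rot: [-0.095, 1.569, 0.095]
force: [0.5, -1.2, 1.7]
opening: 0.227
```

Run:
```python
from h import *
st=tipd();print(st['force'])
```

```text
t 21.57 pos [0.5892 0.1548 0.1741] dockpos [-0.008  -0.0008  0.1741] f dock [ 0.31 -1.23  1.71] open 0.227 q [ 0.29  0.34 -0.72  1.59  0.23  1.3   1.22]
tip dock mm [ -8.   -0.8 182.1] th 0.0
[ 0.46115088 -1.17989782  1.71384533]
```

Request:
servo_tool --steps '[[[-0.003, 0, 0], [0, 0, 0], -1], [[-0.008, 0, 0], [0, 0, 0], -1], [[-0.015, 0, 0], [0, 0, 0], -1], [[-0.024, 0, 0], [0, 0, 0], -1], [[-0.034, 0, 0], [0, 0, 0], -1], [[-0.045, 0, 0], [0, 0, 0], -1], [[-0.056, 0, 0], [0, 0, 0], -1], [[-0.067, 0, 0], [0, 0, 0], -1], [[-0.076, 0, 0], [0, 0, 0], -1], [[-0.082, 0, 0], [0, 0, 0], -1], [[-0.085, 0, 0], [0, 0, 0], -1], [[-0.085, 0, 0], [0, 0, 0], -1]]'

```text
t: 23.08
eef_pos: [0.589, 0.1556, 0.259]
eef_rot: [-0.095, 1.569, 0.096]
force: [0.2, 0.8, -3.0]
opening: 0.228
```

Run:
```python
from h import *
st=tipd();print(st['force'])
s=snap('scene','s6.png');a=s['color'][...,::-1];cv2.imwrite('pics/s6c.png',cv2.resize(a[80:300,150:430],None,fx=2.8,fy=2.7))
# target: tray (.6053,-.2135) yaw -3; cassette origin there; grip centre at x -8
yt=-3.; Rt=R.from_euler('z',yt,degrees=True)
g=np.array([.6053,-.2135,0])+Rt.apply([-.008,0,0])
q=st['joint_positions']
for z in (st['eef_pos'][2],):
    p=np.array([g[0],g[1],z]); print(p,rel(p,tool_rot(0,yt,1),st))
print('half',rel(np.array([.60,-.03,z]),tool_rot(0,2,1),st))
```

```text
t 23.07 pos [0.589  0.1556 0.259 ] dockpos [-0.0081 -0.      0.259 ] f dock [ 0.26  0.79 -2.96] open 0.228 q [ 0.29  0.29 -0.74  1.47  0.19  1.46  1.25]
tip dock mm [ -8.1  -0.  267. ] th 0.1
[ 0.15770638  0.81396231 -2.9610823 ]
[ 0.59731096 -0.21308131  0.25899646] (array([  -0.4, -367. ,  -36.4]), array([ 9.96,  0.  , -0.06]))
half (array([  -0.2, -185.6,  -11.6]), array([ 4.96,  0.  , -0.06]))
```

View pics/s6c.png

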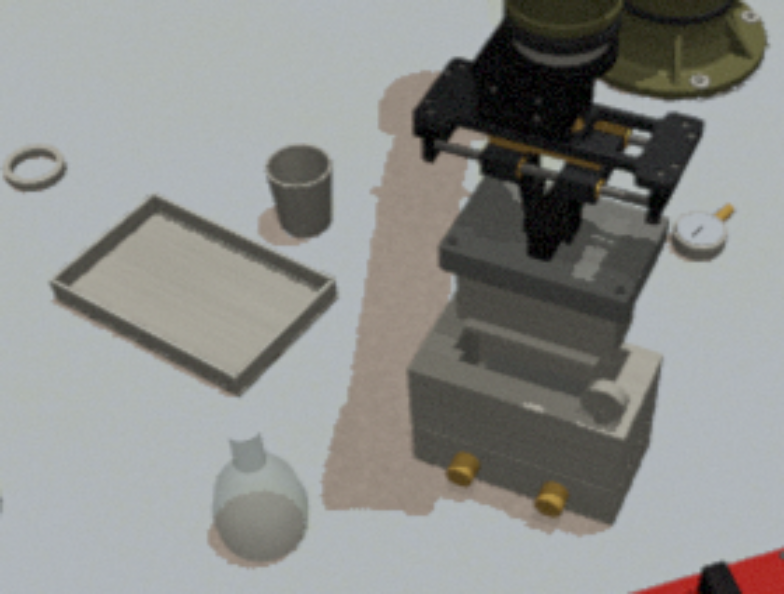

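Request:
servo_tool --steps '[[[-0.005, -0.006, 0], [0, 0, 0], -1], [[-0.01, -0.02, -0.001], [0, 0, 0], -1], [[-0.012, -0.042, -0.002], [1, 0, 0], -1], [[-0.012, -0.068, -0.004], [1.5, 0, 0], -1], [[-0.012, -0.096, -0.006], [2.5, 0, 0], -1], [[-0.012, -0.126, -0.008], [3.3, 0, 0], -1], [[-0.012, -0.156, -0.01], [4.2, 0, 0], -1], [[-0.012, -0.186, -0.0125], [5, 0, 0], -1], [[-0.012, -0.216, -0.016], [6, 0, 0], -1], [[-0.012, -0.246, -0.02], [7, 0, 0], -1], [[-0.012, -0.276, -0.024], [8, 0, 0], -1], [[-0.012, -0.304, -0.028], [9, 0, 0], -1], [[-0.012, -0.328, -0.032], [9.5, 0, 0], -1], [[-0.012, -0.348, -0.034], [10, 0, 0], -1], [[-0.012, -0.36, -0.036], [10, 0, 0], -1], [[-0.012, -0.367, -0.0364], [10, 0, 0], -1], [[-0.012, -0.367, -0.0364], [10, 0, 0], -1], [[-0.012, -0.367, -0.0364], [10, 0, 0], -1]]'

```text
t: 25.38
eef_pos: [0.5976, -0.2118, 0.2707]
eef_rot: [0.042, 1.57, -0.039]
force: [-0.2, 0.1, -3.5]
opening: 0.228
```

Run:
```python
from h import *
st=tipd();print(st['force'],st['eef_rot'])
yt=-3.; Rt=R.from_euler('z',yt,degrees=True)
g=np.array([.6053,-.2135,0])+Rt.apply([-.008,0,0])
print(rel(np.array([g[0],g[1],st['eef_pos'][2]]),tool_rot(0,yt,1),st))
# where was eef z relative to cassette origin: seated-released 85 at eef z .1741 
print('origin z',st['eef_pos'][2]-.1741+.085)
s=snap('scene','s7.png');t=snap('top','t7.png')
cv2.imwrite('pics/s7c.png',cv2.resize(s['color'][100:260,130:390,::-1],None,fx=3,fy=3))
```

```text
t 25.38 pos [ 0.5976 -0.2118  0.2707] dockpos [-0.0443 -0.3657  0.2707] f dock [-0.15  0.13 -3.55] open 0.228 q [ 0.71  0.31 -0.53  1.39  0.15  1.48  1.71]
tip dock mm [ -44.3 -365.8  278.7] th 0.1
[-0.16092764  0.10724832 -3.54790065] [ 0.04167914  1.57022136 -0.03902962]
(array([-0. , -1.3, -0.2]), array([ 0.06,  0.01, -0.1 ]))
origin z 0.18163204275796863
```

View pics/s7c.png

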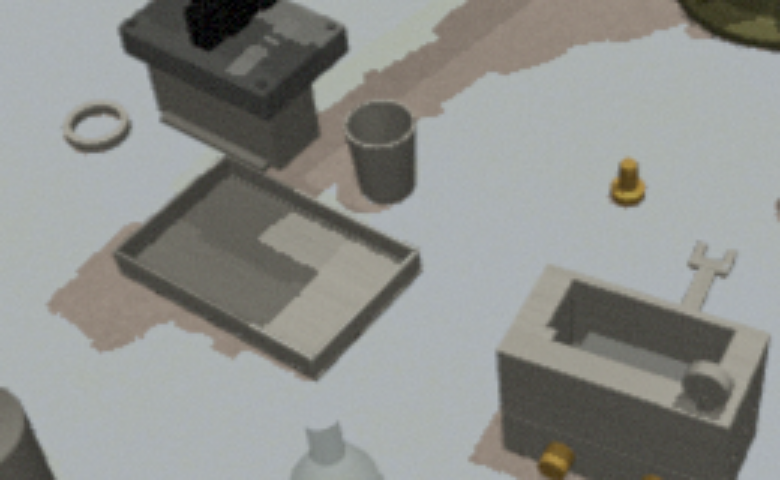

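View pics/t7.png

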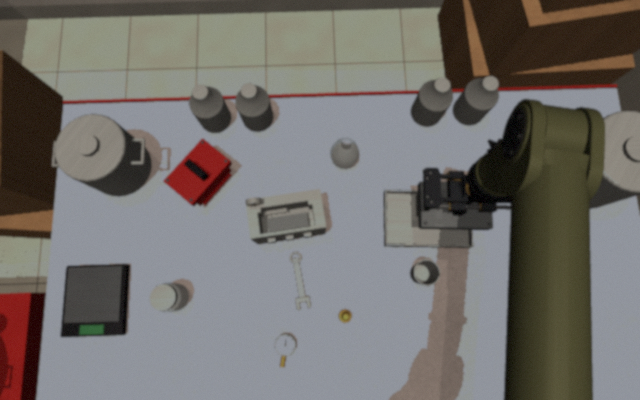

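Request:
servo_tool --steps '[[[0.008, -0.001, 0], [0, 0, 0], -1], [[0.022, -0.0013, 0], [0, 0, 0], -1], [[0.04, -0.0013, 0], [0, 0, 0], -1], [[0.06, -0.0013, 0], [0, 0, 0], -1], [[0.08, -0.0013, 0], [0, 0, 0], -1], [[0.1, -0.0013, 0], [0, 0, 0], -1], [[0.118, -0.0013, 0], [0, 0, 0], -1], [[0.134, -0.0013, 0], [0, 0, 0], -1], [[0.147, -0.0013, 0], [0, 0, 0], -1], [[0.156, -0.0013, 0], [0, 0, 0], -1], [[0.162, -0.0013, 0], [0, 0, 0], -1], [[0.166, -0.0013, 0], [0, 0, 0], -1], [[0.166, -0.0013, 0], [0, 0, 0], -1]]'

```text
t: 27.1
eef_pos: [0.5973, -0.2143, 0.1046]
eef_rot: [0.042, 1.57, -0.041]
force: [0.1, -0.0, -3.6]
opening: 0.227
```

Run:
```python
from h import *
st=tipd();print(st['force'],'origin z',st['eef_pos'][2]-.1741+.085)
s=snap('scene','s8.png')
cv2.imwrite('pics/s8c.png',cv2.resize(s['color'][100:260,130:390,::-1],None,fx=3,fy=3))
W=cloud(s)
m=(abs(W[...,0]-.60)<.09)&(abs(W[...,1]+.2135)<.1)&(W[...,2]>.085)&(W[...,2]<.135)
p=W[m]; med=np.median(p[:,2]); p=p[abs(p[:,2]-med)<.006]
A=np.c_[p[:,:2]-p[:,:2].mean(0),np.ones(len(p))]; c=np.linalg.lstsq(A,p[:,2],rcond=None)[0]
print('head top plane: slopes deg',np.degrees(c[:2]).round(2),'z',c[2],len(p)); print(cv2.minAreaRect((p[:,:2]*1000).astype(np.float32)))
```

```text
t 27.1 pos [ 0.5973 -0.2143  0.1046] dockpos [-0.0449 -0.3681  0.1046] f dock [ 0.1  -0.04 -3.57] open 0.227 q [ 0.71  0.41 -0.51  1.61  0.21  1.18  1.67]
tip dock mm [ -44.9 -368.2  112.6] th 0.1
[ 0.10583303 -0.02995631 -3.57149532] origin z 0.015544859122103613
head top plane: slopes deg [-0.51 -0.33] z 0.10575406137506724 1106
((593.0667724609375, -212.76983642578125), (153.49264526367188, 102.35184478759766), 86.7585678100586)
```

View pics/s8c.png

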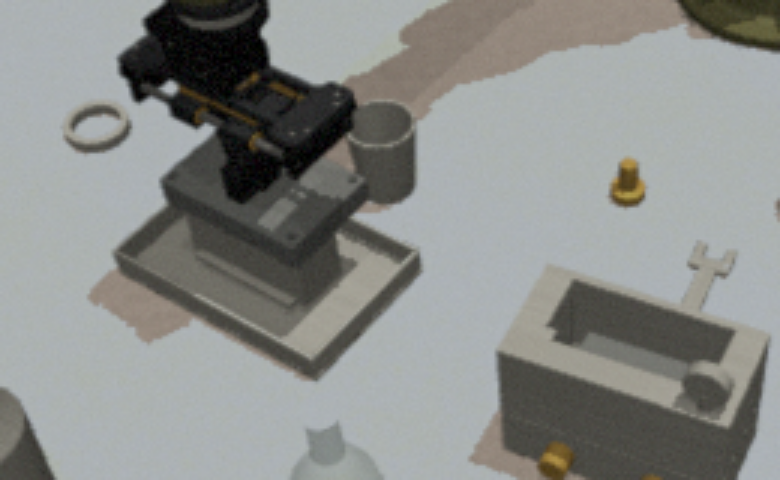

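Request:
servo_tool --steps '[[[0.002, 0, 0], [0, 0, 0], -1], [[0.004, 0, 0], [0, 0, 0], -1], [[0.006, 0, 0], [0, 0, 0], -1], [[0.0075, 0, 0], [0, 0, 0], -1], [[0.0075, 0, 0], [0, 0, 0], -1]]'

```text
t: 27.78
eef_pos: [0.5971, -0.2142, 0.0969]
eef_rot: [0.043, 1.571, -0.041]
force: [0.3, 0.4, -4.1]
opening: 0.228
```

Request:
servo_tool --steps '[[[0.0005, 0, 0], [0, 0, 0], -1], [[0.001, 0, 0], [0, 0, 0], -1], [[0.001, 0, 0], [0, 0, 0], -1]]'

```text
t: 28.15
eef_pos: [0.5973, -0.2143, 0.0961]
eef_rot: [0.042, 1.57, -0.041]
force: [-0.2, 1.2, -4.7]
opening: 0.229
```

Request:
servo_tool --steps '[[[0.0005, 0, 0], [0, 0, 0], -1], [[0.001, 0, 0], [0, 0, 0], -1], [[0.001, 0, 0], [0, 0, 0], -1]]'

```text
t: 28.52
eef_pos: [0.5972, -0.2142, 0.0951]
eef_rot: [0.042, 1.571, -0.041]
force: [0.6, -0.1, -4.3]
opening: 0.226
```

Request:
servo_tool --steps '[[[0.0005, 0, 0], [0, 0, 0], -1], [[0.001, 0, 0], [0, 0, 0], -1], [[0.001, 0, 0], [0, 0, 0], -1]]'

```text
t: 28.9
eef_pos: [0.5972, -0.2143, 0.0941]
eef_rot: [0.042, 1.571, -0.041]
force: [0.2, -0.6, -3.9]
opening: 0.226
```

Request:
servo_tool --steps '[[[0.0005, 0, 0], [0, 0, 0], -1], [[0.0005, 0, 0], [0, 0, 0], -1]]'

```text
t: 29.15
eef_pos: [0.5972, -0.2143, 0.0936]
eef_rot: [0.042, 1.57, -0.041]
force: [-0.8, 0.5, -3.7]
opening: 0.226
```

Request:
servo_tool --steps '[[[0.0007, 0, 0], [0, 0, 0], -1], [[0.0007, 0, 0], [0, 0, 0], -1]]'

```text
t: 29.4
eef_pos: [0.5973, -0.2143, 0.0931]
eef_rot: [0.042, 1.57, -0.041]
force: [-0.1, -1.0, -2.5]
opening: 0.228
```

Request:
servo_tool --steps '[[[0.0007, 0, 0], [0, 0, 0], -1], [[0.0007, 0, 0], [0, 0, 0], -1]]'

```text
t: 29.65
eef_pos: [0.5974, -0.2146, 0.093]
eef_rot: [0.042, 1.57, -0.041]
force: [-1.8, -1.1, 2.6]
opening: 0.223
```

Request:
servo_tool --steps '[[[0, 0, 0], [0, 0, 0], -0.3], [[0, 0, 0], [0, 0, 0], -0.1], [[0, 0, 0], [0, 0, 0], 0.3], [[0, 0, 0], [0, 0, 0], 0.6], [[0, 0, 0], [0, 0, 0], 0.6], [[0, 0, 0], [0, 0, 0], 0.6], [[0, 0, 0], [0, 0, 0], 0.6]]'

```text
t: 30.52
eef_pos: [0.5973, -0.2142, 0.0922]
eef_rot: [0.042, 1.57, -0.041]
force: [-0.5, -0.2, 0.2]
opening: 0.791
```

Request:
servo_tool --steps '[[[-0.01, 0, 0], [0, 0, 0], 0.6], [[-0.03, 0, 0], [0, 0, 0], 0.6], [[-0.06, 0, 0], [0, 0, 0], 0.6], [[-0.1, 0, 0], [0, 0, 0], 0.6], [[-0.14, 0, 0], [0, 0, 0], 0.6], [[-0.17, 0, 0], [0, 0, 0], 0.6], [[-0.18, 0, 0], [0, 0, 0], 0.6], [[-0.18, 0, 0], [0, 0, 0], 0.6], [[-0.18, 0, 0], [0, 0, 0], 0.6]]'

```text
t: 31.65
eef_pos: [0.5965, -0.2143, 0.2707]
eef_rot: [0.043, 1.573, -0.04]
force: [0.3, -0.5, -0.3]
opening: 0.8
```

Run:
```python
from h import *
st=tipd();print(st['force'],np.abs(st['joint_velocities']).max())
s=snap('scene','s9.png')
cv2.imwrite('pics/s9c.png',cv2.resize(s['color'][100:300,130:390,::-1],None,fx=3,fy=3))
W=cloud(s)
m=(abs(W[...,0]-.60)<.09)&(abs(W[...,1]+.2135)<.1)&(W[...,2]>.085)&(W[...,2]<.11)
p=W[m]; med=np.median(p[:,2]); p=p[abs(p[:,2]-med)<.006]
A=np.c_[p[:,:2]-p[:,:2].mean(0),np.ones(len(p))]; c=np.linalg.lstsq(A,p[:,2],rcond=None)[0]
print('slopes deg',np.degrees(c[:2]).round(2),'z',c[2],len(p)); print(cv2.minAreaRect((p[:,:2]*1000).astype(np.float32)))
for q in ('beaker','decanter'):
    r=viewer.regions_of(s,q)[0]; P=W[r['pixels']]; print(q,r['conf'],np.nanmedian(P,0).round(3))
```

```text
t 31.65 pos [ 0.5965 -0.2143  0.2707] dockpos [-0.0457 -0.3681  0.2707] f dock [ 0.21 -0.53 -0.32] open 0.8 q [ 0.71  0.31 -0.53  1.39  0.15  1.49  1.71]
tip dock mm [ -45.6 -368.1  278.7] th 0.2
[ 0.27063041 -0.50547101 -0.31991572] 0.005903867805365207
slopes deg [-0.18  0.01] z 0.09429278166763688 1330
((593.04150390625, -213.214599609375), (153.16920471191406, 101.9862289428711), 87.01362609863281)
beaker 0.98 [ 0.468 -0.182  0.053]
decanter 0.67 [0.804 0.013 0.068]
```

View pics/s9c.png

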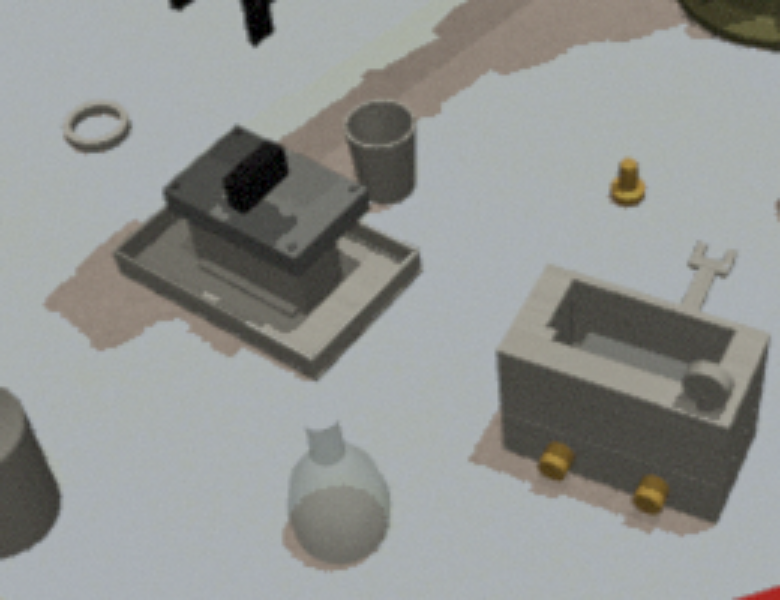

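The picture shows the cassette standing level in the tray, around (265, 210). The gripper is clear above it, and the beaker and decanter are where they started.

```bash
python3 -c "
from bench import ticket
print(ticket.job_done())"
```

```text
the job is handed in; nothing more can be done
None
```

The cassette is out of its housing and standing upright in the drip tray. The gripper is open and clear above it, and I have handed the job in at about 32 s of the 64 s allowed.

**Finding the latch:** The centre stud was rigid: it reached 16 N along the push, about 22 N in all, with almost no movement. The left stud (y = +45) gave at about 9–10 N along the push. After about 8 mm the cassette sprang up by itself by roughly 15 mm. I did not need to try the right stud.

**Lifting and placing:** I backed the finger out, gripped the rib (it measured about 20 mm thick), lifted straight up and carried it over. I lowered it in steps of 1 mm or less until it touched at about 3 N, then let go.

**Last checks:**
- **Cassette:** it is level to within 0.2°, in line with the tray, and centred in it to within a few millimetres.
- **Bystanders:** the beaker and decanter measured within 1 mm of where they started.
- **Gripper:** it reads no contact force.

**What disagreed:** In the camera depth, the fingertips sit about 33 mm further back along the tool than the stated tool frame implies. My first approach therefore passed above the studs without touching anything. I corrected for the offset, and contact with the stud then came where predicted.

The arm also ran up against several joint limits when slanted past about 43°, so I probed the studs at 39–43°.

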